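Draw the transit plug from a new drive unit

ROBOT

A 6-joint arm with a two-finger parallel gripper is mounted at the origin on the work surface. World frame = base frame: x ahead of the robot, y to its left, z up, the work surface at z = 0. Lengths are in m, angles in degrees, forces in N, time in s.
With the tool pointing down it reaches from about 0.4 to 0.825 m from the base axis. Payload 7 kg.
Tool frame: the origin (TCP) lies between the finger pads; the fingertips stand 22 mm ahead of it and the grasp point (between the pads) lies 3 mm ahead of it; z points along the fingers, y is the line along which they close (so a half turn about z gives the same grasp; the last joint's range is limited). The gripper opens to 88 mm and grips with 3 to 60 N. Pads are 19 mm wide; open, the fingers measure 130 mm over their backs; the gripper's body (78 mm by 193 mm) begins 47 mm behind the grasp point.
Start: joints at [87.897, 20.546, 0.682, 0, -70.136, -16.507], TCP at [0.215, 0.64, 0.249] pointing down, gripper open.
Joint ranges: [-176.03, 176.03], [-82.01, 121.73], [-58.28, 71.71], [-173.87, 95.51], [-174.79, -0.11], [-173.66, 173.66]. Speed limits (degrees/s): [136.94, 136.94, 172.46, 180, 180, 180].

INTERFACE

Orientations are given as [roll, pitch, yaw] about the fixed x, y, z axes, in that order (R = Rz(yaw) Ry(pitch) Rx(roll)).
In Python, from plant import ctrl gives the robot as it stands.
- The arm moves only by the tool apply_moves, never from a script. Its argument "targets" is a list of rows, each an object with "travel": the shift along the tool's x, y, z in mm, a list of three; "roll": the turn about the tool's z in degrees; "jaw": the finger opening in mm, from 0 to 87.6. In form: [{"travel": [tx, ty, tz], "roll": roll, "jaw": jaw}, ...]. A call has 1 to 10 rows; each row shifts and turns the commanded pose from where the row before left it, along the tool's axes as they then stand; what a row does not reach is not made up. A row lasts 1/10 s, in which the tool goes at most 50 mm and 8.59 degrees, less where a joint would pass 70% of its speed; a pose out of reach is approached as far as the arm can. A call with a gripper value outside its range is refused whole. The fingers move at their own pace and stop on an object; the grip force is fixed at half the most. Time passes only in rows, so rows that do not move let the fingers close. It gives the time, the measured TCP pose, the force, the opening and the grip force at its end, in the units of the state.
- ctrl.get_obs(): the state, without advancing time (a new reading comes with each control period).
- ctrl.snapshot(name): name is "scene" or "top" or "wrist"; returns the picture (400x640x3 uint8, red, green, blue); there is no depth.
- ctrl.calibration(name): a dict with "K" (3x3 intrinsics, pixels), "extrinsics" (4x4, takes a point from camera to world coordinates); the wrist camera has in their place "hand_eye" (4x4, takes a point from camera to tool coordinates, whose origin is the TCP and whose axes are the flange's). Camera axes: x right, y down, z forward; pixel columns grow to the right and rows downward; lengths in m; the calibration is good to about 2 mm. A picture is of the moment at which its call begins: read the wrist's pose just before it. calibration takes no time and is no camera call.
- ctrl.close_job(): hands the job in; it is judged then, once.
The state is a dict: "clock": time; "joint_pos": joint angles; "qvel": joint speeds; "tau": joint torques, N m; "tool_pos": TCP position; "orientation": TCP orientation; "force": force on the tool from outside, world axes, zero at the start; "moment": the same for the moment, N m; "opening": finger opening in m; "gripper_force": force on a finger pad.
Only numpy, scipy, OpenCV 4.12 (cv2) and the standard library are available. Lean on these libraries where they do the work, as an engineer would, in place of code of your own. Each camera call takes 0.05 s, during which the arm holds its last target. There are 200 camera calls.

TASK

Slide the orange thumb latch sideways so that the clear cover on the blue drive unit springs open, then work the tight black transit plug out of its port by rocking it side to side as you draw it up, without lifting the unit off the bench. Set the plug down on the bottom of the open carton before letting go of it, then swing the clear cover down until it clicks shut and stays shut, and leave the other things on the bench alone.

Things in the scene. Friction and masses are not known exactly. Their poses are not given: they have to be found in the camera images.
- unit: Loose blue lacquered drive unit on the bench, 190 (x) by 150 (y) by 75 mm high, 2.4 kg. Origin: centre of its underside, z up; its front, with a steel shaft stub 44 mm across and 20 mm long, faces -x. The flat top (deck) is at z = 75 mm. On it: the orange latch tab near the front, the clear cover over the middle, and under that the port with the plug.
- port (a point): Centre of the port's mouth in the deck, at (10, 0, 75) mm in the unit's frame, axes parallel to the unit's. Socket 32 mm deep, 40 (x) by 56 (y) mm wide. A straight pull lifts the whole unit before the tight plug comes. Drawing up more slowly than one rocks works: swings of 0.15 rad to each side, about 3 mm of lift per full swing from side to side.
- plug: Black transit plug, 84 mm long, 150 g, upright in the port. Origin: centre of its foot, 32 mm below the deck at the start; z up. Square shank 36 by 36 mm from z = 0 to 42 mm, sides parallel to the unit's x, y; round knurled head 44 mm across, z = 42 to 84 mm, orange dot on top. Free of the lips once risen 20 mm, clear of the port at 32 mm.
- plug_head (a point): Point on the plug's axis at the middle height of its head, 63 mm above its foot (31 mm above the deck at the start); where to grip.
- latch (a joint): Thumb latch travel in m: 0 locked, 0.016 end of travel, sliding to the unit's +y. A spring pushes it back to 0 (2 N at 0, 4.6 N at the end). Pushed past about 0.009 it frees the cover. Its tongue is a wedge, so the cover clicks in by itself when pressed shut.
- latch_tab (a point): Centre of the top of the orange thumb tab of the latch, 27.5 mm above the deck; axes parallel to the unit's. The tab measures 14 (x) by 26 (y) by 26 mm high, just above the deck, 80 mm in front (-x) of the unit's origin; pinch it across its y sides or push its -y side.
- cover (a joint): Clear cover's angle in rad: 0 shut, 1.6 fully open, up and back. Hood 130 mm long from hinge to front (-x), 112 wide, 60 high, 3 mm thick, open below and behind. Springs open when the latch is freed, and stays open by its spring; shutting takes 1 to 2 N at the lip, 5 N for the final click (last 20 mm). Pressed to 0 it is caught by the latch; latched it reads up to 0.02.
- cover_hinge (a point): Middle of the cover's hinge line, at (85, 0, 75) mm in the unit's frame, axes parallel to the unit's.
- cover_lip (a point): Middle of the upper face of the cover's orange lip (60 mm wide along y, 22 mm deep, 4 mm thick), 141 mm in front of the hinge and 34 mm above it when shut. Axes turn with the cover, z normal to this face. With the cover open the lip stands up and this face looks to the unit's back (+x): push here towards the front, then down, round the hinge.
- carton: Open cardboard carton, 180 (x) by 150 (y) by 45 mm high, walls and floor 5 mm, 0.6 kg, with flaps folded outwards. Origin: centre of its underside, z up.
- carton_floor (a point): Centre of the carton's inner floor, 5 mm above its underside.
- foot: Bystander: round blue foot 90 mm across and 40 mm high with a black knurled post on it, 120 mm high in all. Origin: centre of its underside.
- profile: Bystander: offcut of white profile, 200 by 40 by 22 mm, lying along its x. Origin: centre of its underside.
- marker: Bystander: black marker pen, 145 mm long and 14 mm thick, lying along its x. Origin: underside, near its middle.
- lips (a point): Midpoint between two sprung black rubber lips in the port, 12 mm below its mouth, axes as the unit's. They press on the plug's +y and -y sides with 29 N each and hold by friction, some 15 to 21 N a side. Tilting the plug about this point, its head to the unit's +y then -y (up to 0.2 rad), makes one side slide up while the other holds: so it walks out.

How it is judged:
By the outcome, as a careful person would: the job done as asked, in the order asked, and still so for the second after the job is handed in, with the robot touching nothing.
It also fails if it takes over 66 s, if anything falls off the work surface, if the arm or the gripper's body presses on something with over 40 N, if the wrist force passes 120 N, or if a joint passes its speed limit or range.

## Working session

There is one attempt and no reset: what is moved stays moved. The work goes in short steps, Python scripts to look and compute and a tool call to move; the robot and the scene stay as the last step left them, time stands still between calls to the robot, and variables do not carry over. Pictures are saved under pics/ and viewed, at most 10 in all, crops included, and the job is handed in when it is done.

Besides the shell and the picture viewer there is one more tool, called after ">>>" as a command line: name --argument value ..., lists and objects as JSON in quotes. apply_moves: Moves the arm, as the interface text tells. Its arguments: {"type":"object","properties":{"targets":{"type":"array","items":{"type":"object","properties":{"travel":{"type":"array","items":{"type":"number"}},"roll":{"type":"number"},"jaw":{"type":"number"}}}}},"required":["targets"]}

```bash
mkdir -p pics; ls; python3 - <<'E'
from plant import ctrl
import cv2,numpy as np
np.set_printoptions(precision=4,suppress=True)
print(ctrl.get_obs())
for n in ("scene","top"):
    im=ctrl.snapshot(n); cv2.imwrite(f"pics/{n}0.png",im[:,:,::-1]); print(ctrl.calibration(n))
print(ctrl.calibration("wrist"))
E
```

```text
pics
{'clock': 0.0, 'joint_pos': array([ 87.8967,  20.5915,   0.6325,  -0.0195, -70.137 , -16.5064]), 'qvel': array([ 0.0011,  0.01  , -0.0651,  0.0486,  0.0338,  0.0232]), 'tau': array([ -0.0018, -58.271 ,  29.3066,   6.9977,   0.007 ,  -0.0002]), 'tool_pos': array([0.2153, 0.6392, 0.2476]), 'orientation': array([179.9026,  -0.0098, -18.6163]), 'force': array([0.3439, 0.9461, 0.1463]), 'moment': array([ 0.0162, -0.0792, -0.0165]), 'gripper_force': 0.0, 'opening': 0.08765783274646116}
{'K': array([[484.7399,   0.    , 318.4041],
       [  0.    , 484.7399, 205.394 ],
       [  0.    ,   0.    ,   1.    ]]), 'extrinsics': array([[-0.7339,  0.4596, -0.5001,  1.2946],
       [ 0.6791,  0.512 , -0.5261,  0.7418],
       [ 0.0142, -0.7257, -0.6879,  1.0866],
       [ 0.    ,  0.    ,  0.    ,  1.    ]])}
{'K': array([[503.6451,   0.    , 323.342 ],
       [  0.    , 503.6451, 196.3391],
       [  0.    ,   0.    ,   1.    ]]), 'extrinsics': array([[-0.0232, -0.9837,  0.1782,  0.3433],
       [-0.9997,  0.0249,  0.0072,  0.0109],
       [-0.0115, -0.178 , -0.984 ,  1.4304],
       [ 0.    ,  0.    ,  0.    ,  1.    ]])}
{'K': array([[329.4362,   0.    , 319.8518],
       [  0.    , 329.4362, 195.2811],
       [  0.    ,   0.    ,   1.    ]]), 'hand_eye': array([[-0.0001, -0.9696, -0.2445,  0.066 ],
       [ 1.    , -0.    , -0.0002,  0.0014],
       [ 0.0002, -0.2445,  0.9696, -0.1358],
       [ 0.    ,  0.    ,  0.    ,  1.    ]])}
```

View pics/scene0.png

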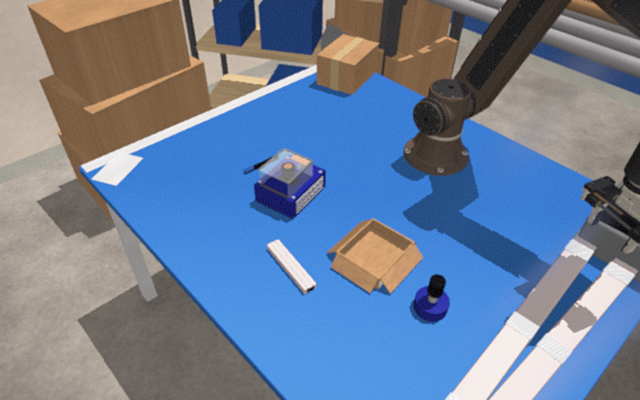

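View pics/top0.png

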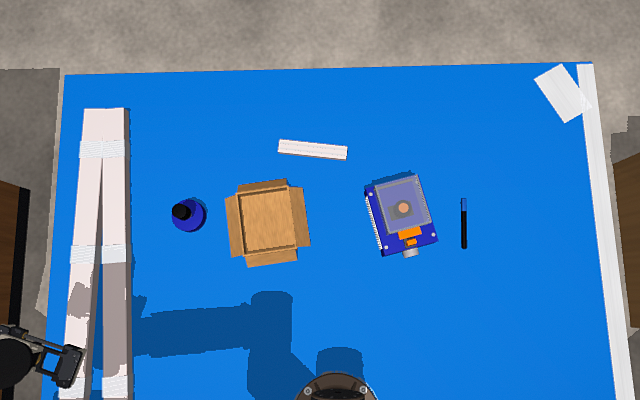

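The top view shows the unit at about (403,212), with its shaft towards the robot at (411,253). The carton is at about (270,221), the foot at (188,214), the profile at (313,150) and the marker at (463,222). I'll enlarge a crop to measure.

```bash
python3 - <<'E'
import cv2
im=cv2.imread("pics/top0.png")
c=im[160:280,215:475]; cv2.imwrite("pics/crop0.png",cv2.resize(c,None,fx=3,fy=3,interpolation=cv2.INTER_CUBIC)[:, :])
E
cat > h.py <<'E'
from plant import ctrl
import cv2,numpy as np
from scipy.spatial.transform import Rotation as R
np.set_printoptions(precision=4,suppress=True)
def cam(n,o=None):
    c=ctrl.calibration(n)
    if n!="wrist": return c["K"],c["extrinsics"]
    T=np.eye(4);T[:3,:3]=R.from_euler('xyz',o["orientation"],degrees=True).as_matrix();T[:3,3]=o["tool_pos"]
    return c["K"],T@c["hand_eye"]
def ray(n,uv,z,o=None):
    K,E=cam(n,o); d=E[:3,:3]@np.linalg.solve(K,[uv[0],uv[1],1]); p=E[:3,3]
    return p+d*(z-p[2])/d[2]
def proj(n,P,o=None):
    K,E=cam(n,o); q=K@(E[:3,:3].T@(np.atleast_2d(P)-E[:3,3]).T); return (q[:2]/q[2]).T
E
```

```text
(no output)
```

View pics/crop0.png

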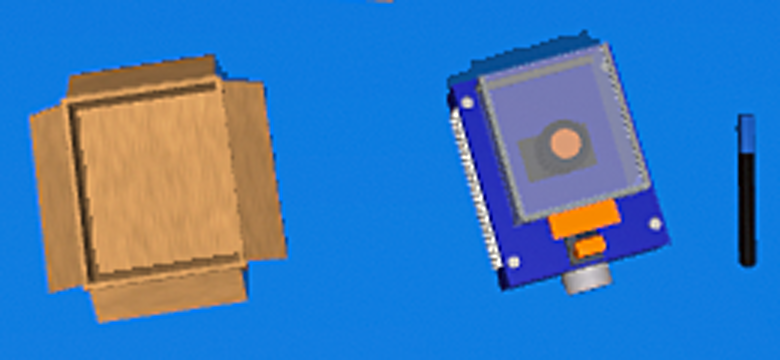

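```bash
python3 - <<'E'
from h import *
f=lambda x,y:(215+x/3,160+y/3)
P={}
for k,x,y,z in [("dot",566,143,.127),("tab",591,243,.1025),("lip",585,218,.109),("dfl",505,290,.075),("dfr",668,243,.075),("dbl",449,85,.075),
 ("ctl",65,103,.045),("ctr",218,82,.045),("cbr",245,262,.045),("cbl",88,285,.045)]:
    P[k]=ray("top",f(x,y),z); print(k,P[k])
n=np.linalg.norm
print(n(P["dfl"]-P["dfr"]),n(P["dfl"]-P["dbl"]))
d=P["dfl"]-P["dfr"]; print("yaw from front",np.degrees(np.arctan2(-d[0],d[1])))
d=P["dbl"]-P["dfl"]; print("yaw from side",np.degrees(np.arctan2(d[1],d[0])))
d=P["dot"]-P["tab"]; print("dot-tab",n(d[:2]),np.degrees(np.arctan2(d[1],d[0])))
d=P["dot"]-P["lip"]; print("dot-lip",n(d[:2]),np.degrees(np.arctan2(d[1],d[0])))
print("carton",np.mean([P[k] for k in("ctl","ctr","cbr","cbl")],0),n(P["ctl"]-P["ctr"]),n(P["ctl"]-P["cbl"]))
E
```

```text
dot [ 0.544  -0.1889  0.127 ]
tab [ 0.4585 -0.21    0.1025]
lip [ 0.48   -0.2048  0.109 ]
dfl [ 0.4209 -0.1358  0.075 ]
dfr [ 0.4592 -0.2833  0.075 ]
dbl [ 0.6082 -0.093   0.075 ]
ctl [0.6061 0.2637 0.045 ]
ctr [0.6225 0.1205 0.045 ]
cbr [0.4538 0.0975 0.045 ]
cbl [0.4363 0.2414 0.045 ]
0.15239798338860383 0.1921566646173686
yaw from front 14.566383500251783
yaw from side 12.872640447980244
dot-tab 0.08803702237542173 13.8454540199189
dot-lip 0.06599738779927124 13.973677183687238
carton [0.5297 0.1808 0.045 ] 0.1441853079965485 0.17129662967763548
```

The plug dot, tab and lip spacings match the drawing, and the unit's yaw is about 14°. The carton is at (0.53, 0.18) with a yaw of about 7.5°. Next I'll check the gripper body's shape, which matters for clearance to the open cover.

```bash
python3 - <<'E'
from h import *
a=cv2.imread("pics/scene0.png")[150:280,540:640]; b=cv2.imread("pics/top0.png")[310:400,0:120]
a=cv2.resize(a,(300,390),interpolation=cv2.INTER_CUBIC); b=cv2.resize(b,(480,360),interpolation=cv2.INTER_CUBIC)
o=np.zeros((390,780,3),np.uint8); o[:,:300]=a; o[:360,300:]=b
cv2.imwrite("pics/grip.png",o)
E
```

```text
(no output)
```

View pics/grip.png

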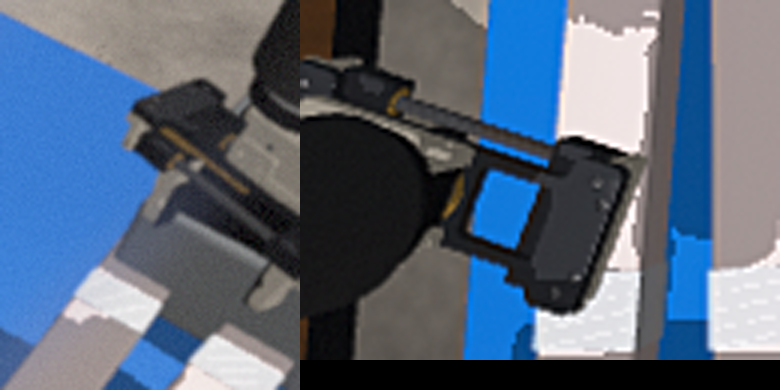

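```bash
python3 - <<'E'
from h import *
o=ctrl.get_obs(); M=R.from_euler('xyz',o["orientation"],degrees=True).as_matrix()
for v in [(0,0,0),(0,.096,-.044),(0,-.096,-.044),(.039,0,-.044),(.066,0,-.136),(0,0,-.2),(0.1,0,-.136)]:
    P=o["tool_pos"]+M@np.array(v); 
    s=proj("scene",P)[0];t=proj("top",P)[0]
    print(v,"crop scene",(s-[540,150])*3,"crop top",(t-[0,310])*4+[300,0])
E
```

```text
(0, 0, 0) crop scene [217.9407 241.1227] crop top [517.4264 164.5619]
(0, 0.096, -0.044) crop scene [147.2115 127.1193] crop top [636.2452 229.3514]
(0, -0.096, -0.044) crop scene [348.3953 286.5886] crop top [313.8315 120.3604]
(0.039, 0, -0.044) crop scene [205.9803 216.4988] crop top [501.7379 104.2248]
(0.066, 0, -0.136) crop scene [232.9973 138.2507] crop top [423.3702  68.9139]
(0, 0, -0.2) crop scene [339.8706  47.014 ] crop top [288.7507 217.2923]
(0.1, 0, -0.136) crop scene [198.818  150.8272] crop top [449.6045   3.3972]
```

The body is 193 mm along the tool's y (the jaw axis). I'll head over via a safe waypoint at about (0.5, 0.2), turning the tool so its jaw axis lies along the unit's y and the camera faces the front. I'll also close the jaw on the way to see whether the end blocks move with the fingers.

>>> apply_moves --targets '[{"travel": [41,33,0],"roll": 0,"jaw": 46},{"travel": [41,33,0],"roll": 0,"jaw": 46},{"travel": [41,33,0],"roll": 0,"jaw": 46},{"travel": [41,33,0],"roll": 0,"jaw": 46},{"travel": [41,33,0],"roll": 0,"jaw": 46},{"travel": [41,33,0],"roll": 0,"jaw": 46},{"travel": [41,33,0],"roll": 0,"jaw": 46},{"travel": [41,33,0],"roll": 0,"jaw": 46},{"travel": [41,33,0],"roll": 0,"jaw": 46},{"travel": [41,33,0],"roll": 0,"jaw": 46}]'

```text
clock: 1.1
tool_pos: [0.485, 0.2163, 0.2486]
orientation: [-180.0, 0.0, -18.6]
force: [2.1, 0.2, 0.1]
opening: 0.0461
gripper_force: 0.0
```

>>> apply_moves --targets '[{"travel": [0,0,0],"roll": 8.5,"jaw": 46},{"travel": [0,0,0],"roll": 8.5,"jaw": 46},{"travel": [0,0,0],"roll": 8.5,"jaw": 46},{"travel": [0,0,0],"roll": 8.5,"jaw": 46},{"travel": [0,0,0],"roll": 8.5,"jaw": 46},{"travel": [0,0,0],"roll": 8.5,"jaw": 46},{"travel": [0,0,0],"roll": 8.5,"jaw": 46},{"travel": [0,0,0],"roll": 8.5,"jaw": 46},{"travel": [0,0,0],"roll": 8.5,"jaw": 46},{"travel": [0,0,0],"roll": 8.5,"jaw": 46}]'

```text
clock: 2.1
tool_pos: [0.4843, 0.2181, 0.2482]
orientation: [180.0, -0.0, -104.0]
force: [-0.0, -0.5, -0.2]
opening: 0.0459
gripper_force: 0.0
```

>>> apply_moves --targets '[{"travel": [0,0,0],"roll": 8.5,"jaw": 46},{"travel": [0,0,0],"roll": 8.5,"jaw": 46},{"travel": [0,0,0],"roll": 8.5,"jaw": 46},{"travel": [0,0,0],"roll": 8.5,"jaw": 46},{"travel": [0,0,0],"roll": 8.5,"jaw": 46},{"travel": [0,0,0],"roll": 8.5,"jaw": 46},{"travel": [0,0,0],"roll": 8.5,"jaw": 46},{"travel": [0,0,0],"roll": 3,"jaw": 46}]'

```text
clock: 2.9
tool_pos: [0.4843, 0.2181, 0.2482]
orientation: [-180.0, -0.0, -166.4]
force: [-0.3, 0.2, -0.2]
opening: 0.046
gripper_force: 0.0
```

```bash
cat >> h.py <<'E'
def to(P,o=None):
    "tool-frame travel in mm to world point P (for TCP)"
    o=o or ctrl.get_obs(); M=R.from_euler('xyz',o["orientation"],degrees=True).as_matrix()
    return 1000*M.T@(np.array(P)-o["tool_pos"])
def U(x,y,z,yaw=14,c=(.5343,-.1913)):
    a=np.radians(yaw); return np.array([c[0]+x*np.cos(a)-y*np.sin(a),c[1]+x*np.sin(a)+y*np.cos(a),z])
E
python3 - <<'E'
from h import *
o=ctrl.get_obs(); print({k:o[k] for k in("clock","joint_pos","tool_pos","orientation","opening")})
t=ctrl.snapshot("top")[:,:,::-1]; s=ctrl.snapshot("scene")[:,:,::-1]
u,v=proj("top",o["tool_pos"])[0].astype(int);p,q=proj("scene",o["tool_pos"])[0].astype(int); print(u,v,p,q)
a=t[max(0,v-60):v+60,u-65:u+65]; b=s[max(0,q-80):q+40,p-65:p+65]
print(a.shape,b.shape,max(0,v-60),max(0,q-80))
cv2.imwrite("pics/g2.png",cv2.resize(np.hstack([a,b]),None,fx=3,fy=3,interpolation=cv2.INTER_CUBIC))
M=R.from_euler('xyz',o["orientation"],degrees=True).as_matrix()
for w in [(0,.0965,-.044),(0,-.0965,-.044),(0,.0745,-.044),(0,-.0745,-.044),(0,.0965,-.09),(0,-.0965,-.09)]:
    P=o["tool_pos"]+M@np.array(w); print(w,(proj("top",P)[0]-[u-65,max(0,v-60)])*3,(proj("scene",P)[0]-[p-65,max(0,q-80)])*3+[390,0])
E
```

```text
{'clock': 2.9, 'joint_pos': array([  45.4097,    7.0106,  -17.4012,   -0.0117,  -65.6288, -121.8331]), 'tool_pos': array([0.4843, 0.2181, 0.2482]), 'orientation': array([-179.9877,   -0.0401, -166.4282]), 'opening': 0.04601503967544333}
239 228 405 193
(120, 130, 3) (120, 130, 3) 168 113
(0, 0.0965, -0.044) [ 63.8508 208.8251] [702.042  244.9756]
(0, -0.0965, -0.044) [311.1501 143.4243] [494.7497 160.4006]
(0, 0.0745, -0.044) [ 92.1863 201.3315] [677.084  234.7928]
(0, -0.0745, -0.044) [283.1059 150.8409] [517.1121 169.5245]
(0, 0.0965, -0.09) [ 47.2636 202.6213] [713.1604 202.18  ]
(0, -0.0965, -0.09) [304.7957 134.5785] [499.8614 118.0716]
```

View pics/g2.png

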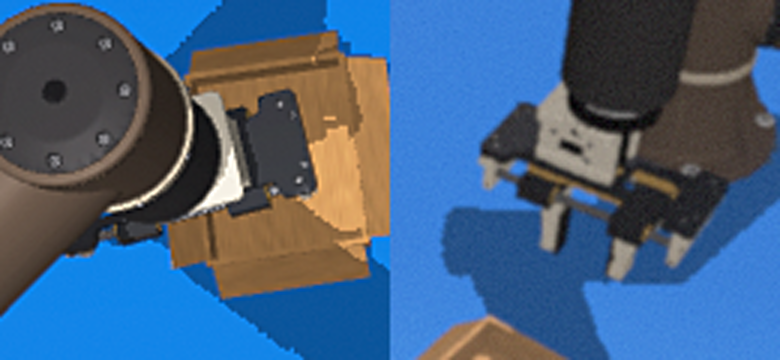

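The body blocks are fixed, so gripping along the unit's x would foul the open cover. I'll keep the jaw along the unit's y, with the camera to the front. Now to the latch.

```bash
python3 - <<'E'
from h import *
print(to(U(-88,-45,0)/[1000,1000,1]+0 if 0 else U(-.088,-.045,.2482)), to(U(-.088,-.045,.106)))
E
```

```text
[ 137.3533 -454.7312    0.2325] [ 137.2665 -454.7038  142.4325]
```

>>> apply_moves --targets '[{"travel": [13.7,-45.5,0],"roll": 0,"jaw": 0},{"travel": [13.7,-45.5,0],"roll": 0,"jaw": 0},{"travel": [13.7,-45.5,0],"roll": 0,"jaw": 0},{"travel": [13.7,-45.5,0],"roll": 0,"jaw": 0},{"travel": [13.7,-45.5,0],"roll": 0,"jaw": 0},{"travel": [13.7,-45.5,0],"roll": 0,"jaw": 0},{"travel": [13.7,-45.5,0],"roll": 0,"jaw": 0},{"travel": [13.7,-45.5,0],"roll": 0,"jaw": 0},{"travel": [13.7,-45.5,0],"roll": 0,"jaw": 0},{"travel": [13.7,-45.5,0],"roll": 0,"jaw": 0}]'

```text
clock: 4.0
tool_pos: [0.4602, -0.2582, 0.2487]
orientation: [-180.0, 0.0, -166.0]
force: [2.3, 0.8, -0.3]
opening: 0.0004
gripper_force: 0.0
```

>>> apply_moves --targets '[{"travel": [0,0,20],"roll": 0,"jaw": 0},{"travel": [0,0,20],"roll": 0,"jaw": 0}]'

```text
clock: 4.2
tool_pos: [0.4603, -0.2581, 0.208]
orientation: [-180.0, 0.0, -166.2]
force: [0.1, 0.4, -0.5]
opening: 0.0005
gripper_force: 0.0
```

```bash
python3 - <<'E'
from h import *
o=ctrl.get_obs(); w=ctrl.snapshot("wrist"); print(o["tool_pos"],o["orientation"],o["joint_pos"])
cv2.imwrite("pics/w1.png",w[:,:,::-1])
print("tab",proj("wrist",U(-.08,0,.1025),o),"lip",proj("wrist",U(-.056,0,.109),o),"dot",proj("wrist",U(.01,0,.127),o))
print("deck",proj("wrist",[U(-.095,-.075,.075),U(-.095,.075,.075)],o)); print(to(U(-.088,-.042,.106)))
E
```

```text
[ 0.4603 -0.2581  0.208 ] [-179.9923    0.0318 -166.1902] [ -7.9728   8.4917 -21.2186  -0.0053 -60.2573 -68.2147]
tab [[383.1588 211.1892]] lip [[383.3582 243.7603]] dot [[383.9403 333.9486]]
deck [[287.985  184.6121]
 [467.7303 184.0295]]
[-1.6363  2.8291 98.2772]
```

View pics/w1.png

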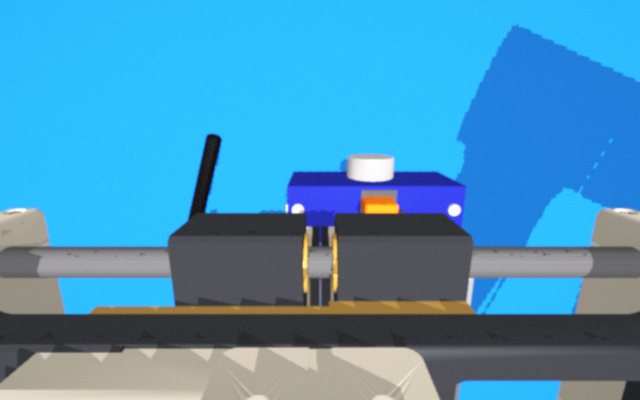

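The wrist view shows the tab at (379,208), against a predicted (383,211). The unit is therefore about 2–3 mm further towards its own -y. Next: descend beside the tab and push along +y.

>>> apply_moves --targets '[{"travel": [-1.5,-2,25],"roll": 0,"jaw": 0},{"travel": [0,0,25],"roll": 0,"jaw": 0},{"travel": [0,0,25],"roll": 0,"jaw": 0},{"travel": [0,0,15],"roll": 0,"jaw": 0},{"travel": [0,0,8],"roll": 0,"jaw": 0},{"travel": [0,0,0],"roll": 0,"jaw": 0}]'

```text
clock: 4.85
tool_pos: [0.4623, -0.2576, 0.1099]
orientation: [180.0, -0.1, -166.0]
force: [-0.4, 0.3, 0.3]
opening: 0.0002
gripper_force: 0.0
```

>>> apply_moves --targets '[{"travel": [0,4,0],"roll": 0,"jaw": 0},{"travel": [0,4,0],"roll": 0,"jaw": 0},{"travel": [0,4,0],"roll": 0,"jaw": 0},{"travel": [0,0,0],"roll": 0,"jaw": 0}]'

```text
clock: 5.25
tool_pos: [0.4599, -0.2457, 0.1112]
orientation: [-180.0, 0.1, -166.1]
force: [-0.2, 0.8, -0.3]
opening: 0.0005
gripper_force: 0.0
```

>>> apply_moves --targets '[{"travel": [0,3,0],"roll": 0,"jaw": 0},{"travel": [0,3,0],"roll": 0,"jaw": 0},{"travel": [0,0,0],"roll": 0,"jaw": 0}]'

```text
clock: 5.55
tool_pos: [0.4584, -0.2402, 0.1107]
orientation: [-180.0, 0.0, -166.1]
force: [0.1, 0.2, 0.2]
opening: 0.0004
gripper_force: 0.0
```

>>> apply_moves --targets '[{"travel": [0,3,0],"roll": 0,"jaw": 0},{"travel": [0,2,0],"roll": 0,"jaw": 0},{"travel": [0,0,0],"roll": 0,"jaw": 0}]'

```text
clock: 5.85
tool_pos: [0.4573, -0.2355, 0.1107]
orientation: [-180.0, 0.0, -166.1]
force: [0.7, -2.0, 1.5]
opening: 0.0005
gripper_force: 1.1
```

>>> apply_moves --targets '[{"travel": [0,3,0],"roll": 0,"jaw": 0},{"travel": [0,3,0],"roll": 0,"jaw": 0},{"travel": [0,2,0],"roll": 0,"jaw": 0},{"travel": [0,0,0],"roll": 0,"jaw": 0}]'

```text
clock: 6.25
tool_pos: [0.4553, -0.2277, 0.1106]
orientation: [-180.0, 0.0, -166.1]
force: [0.3, -4.0, 0.3]
opening: 0.0004
gripper_force: 2.0
```

>>> apply_moves --targets '[{"travel": [0,2,0],"roll": 0,"jaw": 0},{"travel": [0,2,0],"roll": 0,"jaw": 0},{"travel": [0,0,0],"roll": 0,"jaw": 0},{"travel": [0,0,0],"roll": 0,"jaw": 0}]'

```text
clock: 6.65
tool_pos: [0.4544, -0.2239, 0.1107]
orientation: [-180.0, 0.0, -166.1]
force: [1.0, -4.8, 1.3]
opening: 0.0005
gripper_force: 2.4
```

The force is near 4.6 N, so the latch is at its end of travel. I'll pull back towards the front so the cover can swing up, then rise and look.

>>> apply_moves --targets '[{"travel": [15,0,0],"roll": 0,"jaw": 0},{"travel": [20,0,0],"roll": 0,"jaw": 0},{"travel": [20,0,0],"roll": 0,"jaw": 0},{"travel": [0,0,-25],"roll": 0,"jaw": 0},{"travel": [0,0,-45],"roll": 0,"jaw": 0},{"travel": [0,0,-45],"roll": 0,"jaw": 0},{"travel": [0,0,-45],"roll": 0,"jaw": 60},{"travel": [0,0,0],"roll": 0,"jaw": 60}]'

```text
clock: 7.45
tool_pos: [0.4028, -0.2379, 0.2767]
orientation: [-179.7, 0.5, -166.1]
force: [0.1, 0.5, 0.2]
opening: 0.0113
gripper_force: 0.0
```

```bash
python3 - <<'E'
from h import *
o=ctrl.get_obs(); print(o["tool_pos"])
t=ctrl.snapshot("top")[:,:,::-1]; s=ctrl.snapshot("scene")[:,:,::-1]
cv2.imwrite("pics/t2.png",t)
a=t[155:275,345:475];b=s[120:240,220:350]
cv2.imwrite("pics/c2.png",cv2.resize(np.hstack([a,b]),None,fx=3,fy=3,interpolation=cv2.INTER_CUBIC))
E
```

```text
[ 0.4028 -0.2379  0.2767]
```

View pics/c2.png

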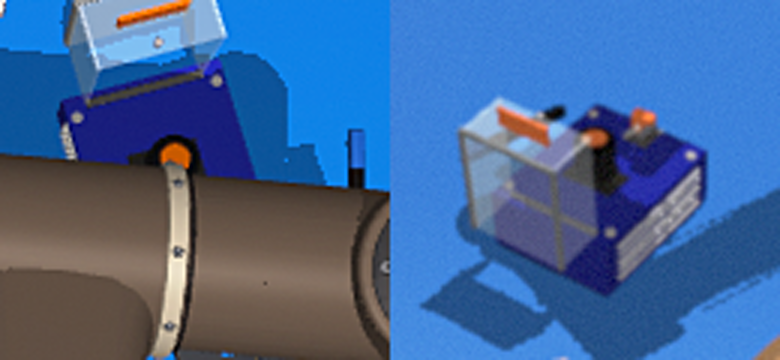

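The cover is open. The dot is at top pixel (403.7,206.7) and scene pixel (289.3,166). I'll cross-check both.

```bash
python3 - <<'E'
from h import *
t=ray("top",(403.7,206.9),.127); s=ray("scene",(289.3,166),.127); print(t,s)
m=(t+s)/2; print(m); 
for p in (t,s,m): print(to([p[0],p[1],.19]))
E
```

```text
[ 0.546  -0.1891  0.127 ] [ 0.5427 -0.1855  0.127 ]
[ 0.5444 -0.1873  0.127 ]
[-152.4676   11.4004   81.7659]
[-150.1182   15.7094   81.7601]
[-151.2929   13.5549   81.763 ]
```

>>> apply_moves --targets '[{"travel": [-38,3,0],"roll": 0,"jaw": 64},{"travel": [-38,3,0],"roll": 0,"jaw": 64},{"travel": [-38,3,0],"roll": 0,"jaw": 64},{"travel": [-37,3,0],"roll": 0,"jaw": 64},{"travel": [0,0,30],"roll": 0,"jaw": 64},{"travel": [0,0,40],"roll": 0,"jaw": 64},{"travel": [0,0,40],"roll": 0,"jaw": 64},{"travel": [0,0,20],"roll": 0,"jaw": 64},{"travel": [0,0,9],"roll": 0,"jaw": 64},{"travel": [0,0,0],"roll": 0,"jaw": 64}]'

```text
clock: 8.55
tool_pos: [0.5431, -0.1891, 0.1296]
orientation: [179.9, -0.2, -166.1]
force: [-0.3, 0.1, 0.3]
opening: 0.0643
gripper_force: 0.0
```

>>> apply_moves --targets '[{"travel": [0,0,0],"roll": 0,"jaw": 48},{"travel": [0,0,0],"roll": 0,"jaw": 48},{"travel": [0,0,0],"roll": 0,"jaw": 48}]'

```text
clock: 8.85
tool_pos: [0.5452, -0.1893, 0.1328]
orientation: [-180.0, 0.1, -166.1]
force: [0.5, -0.6, -1.0]
opening: 0.0496
gripper_force: 0.0
```

>>> apply_moves --targets '[{"travel": [0,0,0],"roll": 0,"jaw": 46},{"travel": [0,0,0],"roll": 0,"jaw": 46}]'

```text
clock: 9.05
tool_pos: [0.5448, -0.1893, 0.1321]
orientation: [-180.0, 0.1, -166.1]
force: [-0.2, -0.0, 0.2]
opening: 0.0458
gripper_force: 0.0
```

>>> apply_moves --targets '[{"travel": [0,0,-5],"roll": 0,"jaw": 40},{"travel": [0,0,0],"roll": 0,"jaw": 40},{"travel": [0,0,0],"roll": 0,"jaw": 40},{"travel": [0,0,0],"roll": 0,"jaw": 40}]'

```text
clock: 9.45
tool_pos: [0.5434, -0.1889, 0.1351]
orientation: [179.9, -0.2, -166.1]
force: [1.2, 1.6, -17.2]
opening: 0.0431
gripper_force: 30.0
```

>>> apply_moves --targets '[{"travel": [0,2,0],"roll": 0,"jaw": 40},{"travel": [0,2,0],"roll": 0,"jaw": 40},{"travel": [0,2,0],"roll": 0,"jaw": 40},{"travel": [0,0,0],"roll": 0,"jaw": 40}]'

```text
clock: 9.85
tool_pos: [0.5418, -0.1827, 0.1353]
orientation: [179.9, -0.1, -166.1]
force: [-0.7, 0.5, -25.4]
opening: 0.0431
gripper_force: 30.0
```

>>> apply_moves --targets '[{"travel": [0,-2,0],"roll": 0,"jaw": 40},{"travel": [0,-2,0],"roll": 0,"jaw": 40},{"travel": [0,-2,0],"roll": 0,"jaw": 40},{"travel": [0,0,0],"roll": 0,"jaw": 40}]'

```text
clock: 10.25
tool_pos: [0.5447, -0.1896, 0.1365]
orientation: [-180.0, -0.0, -166.1]
force: [0.2, 0.6, -25.2]
opening: 0.0431
gripper_force: 30.0
```

The 25 N load means the unit is nearly hanging, because the 5 mm rise overlapped the closing. I'll lower it at once.

>>> apply_moves --targets '[{"travel": [0,0,3],"roll": 0,"jaw": 40},{"travel": [0,0,0],"roll": 0,"jaw": 40}]'

```text
clock: 10.45
tool_pos: [0.5457, -0.1895, 0.135]
orientation: [-179.9, 0.1, -166.1]
force: [-0.8, 1.2, -12.2]
opening: 0.0431
gripper_force: 30.0
```

>>> apply_moves --targets '[{"travel": [0,0,1],"roll": 0,"jaw": 40},{"travel": [0,0,0],"roll": 0,"jaw": 40}]'

```text
clock: 10.65
tool_pos: [0.5459, -0.1895, 0.1349]
orientation: [-179.9, 0.2, -166.1]
force: [-4.0, 2.4, 3.1]
opening: 0.0431
gripper_force: 30.0
```

>>> apply_moves --targets '[{"travel": [0,2,0],"roll": 0,"jaw": 40},{"travel": [0,2,0],"roll": 0,"jaw": 40},{"travel": [0,2,0],"roll": 0,"jaw": 40}]'

```text
clock: 10.95
tool_pos: [0.5454, -0.1862, 0.1351]
orientation: [-179.7, 0.2, -166.0]
force: [0.8, -15.2, -2.9]
opening: 0.0432
gripper_force: 30.0
```

>>> apply_moves --targets '[{"travel": [0,2,0],"roll": 0,"jaw": 40},{"travel": [0,1,0],"roll": 0,"jaw": 40},{"travel": [0,0,0],"roll": 0,"jaw": 40}]'

```text
clock: 11.25
tool_pos: [0.5451, -0.1833, 0.135]
orientation: [-179.7, 0.3, -166.0]
force: [1.4, -13.6, -2.6]
opening: 0.043
gripper_force: 30.0
```

```bash
python3 - <<'E'
from h import *
o=ctrl.get_obs(); print(o["tool_pos"],o["force"],o["moment"],o["opening"])
s=ctrl.snapshot("scene")[:,:,::-1]; t=ctrl.snapshot("top")[:,:,::-1]
b=s[130:225,230:345];a=t[155:250,345:460]
cv2.imwrite("pics/c3.png",cv2.resize(np.hstack([a,b]),None,fx=3.4,fy=3.4,interpolation=cv2.INTER_CUBIC))
E
```

```text
[ 0.5451 -0.1833  0.135 ] [  1.408  -13.6112  -2.6304] [-5.5742 -0.7541 -0.0251] 0.04299990132563805
```

View pics/c3.png

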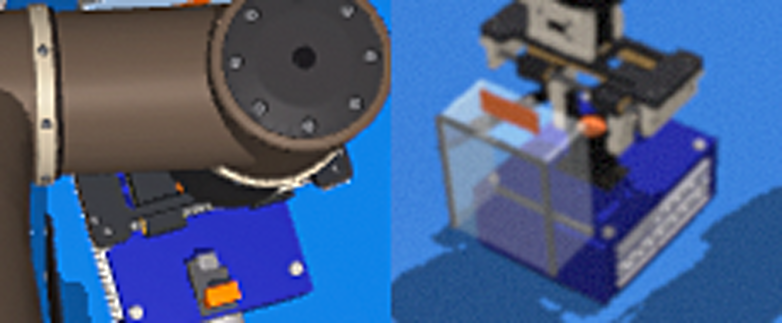

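The lateral force is 14 N. The unit slid about 3 mm, and the plug tilted about 3 mm. The tight clamp resists tilt, so I'll bracket the head loosely and push near its top with one finger at a time while rising. That tilts the plug freely and cannot lift the unit.

>>> apply_moves --targets '[{"travel": [0,0,0],"roll": 0,"jaw": 47},{"travel": [0,0,0],"roll": 0,"jaw": 47},{"travel": [0,1,-3],"roll": 0,"jaw": 47},{"travel": [0,2,0],"roll": 0,"jaw": 47}]'

```text
clock: 11.75
tool_pos: [0.5443, -0.1795, 0.1381]
orientation: [-179.7, 0.3, -166.0]
force: [-0.0, -10.8, 3.2]
opening: 0.0466
gripper_force: 5.3
```

>>> apply_moves --targets '[{"travel": [0,2,-1],"roll": 0,"jaw": 47},{"travel": [0,2,-1],"roll": 0,"jaw": 47}]'

```text
clock: 11.95
tool_pos: [0.5435, -0.1759, 0.1402]
orientation: [-179.7, 0.3, -166.0]
force: [1.6, -11.9, -0.7]
opening: 0.0472
gripper_force: 5.9
```

>>> apply_moves --targets '[{"travel": [0,2,-1],"roll": 0,"jaw": 47},{"travel": [0,0,0],"roll": 0,"jaw": 47}]'

```text
clock: 12.15
tool_pos: [0.543, -0.1739, 0.1413]
orientation: [-179.7, 0.3, -166.0]
force: [1.1, -10.1, 1.1]
opening: 0.0469
gripper_force: 5.1
```

```bash
cat >> h.py <<'E'
def look(name=None):
    "scene camera: plug dot blob; top camera: latch tab blob"
    o=ctrl.get_obs(); s=ctrl.snapshot("scene")
    hsv=cv2.cvtColor(s,cv2.COLOR_RGB2HSV); m=cv2.inRange(hsv,(5,120,110),(20,255,255))
    r=[]
    n,l,st,c=cv2.connectedComponentsWithStats(m[130:230,230:360])
    for i in range(1,n):
        if st[i,4]>=5: r.append((np.round(c[i]+[230,130],2),int(st[i,4])))
    print("scene blobs",r); 
    if name: cv2.imwrite(name,cv2.resize(s[120:240,225:385,::-1],None,fx=4,fy=4,interpolation=cv2.INTER_CUBIC))
    return o,r
E
python3 -c "
from h import *
o,r=look(); print(o['tool_pos'],o['force'])
im=cv2.imread('pics/t2.png')
"
```

```text
scene blobs [(array([276.67, 145.  ]), 9), (array([305.11, 146.61]), 18), (array([264.54, 162.45]), 84), (array([290.93, 167.11]), 44), (array([356.44, 227.  ]), 9)]
[ 0.543  -0.1739  0.1413] [  1.0746 -10.0705   1.1286]
```

```bash
cat >> h.py <<'E'
def top(im=None):
    im=ctrl.snapshot("top") if im is None else im
    m=cv2.inRange(cv2.cvtColor(im,cv2.COLOR_RGB2HSV),(8,180,150),(20,255,255))[180:270,370:450]
    n,l,st,c=cv2.connectedComponentsWithStats(m)
    r=[(np.round(c[i]+[370,180],2),int(st[i,4])) for i in range(1,n) if st[i,4]>=8]; print("top blobs",r)
    w=cv2.inRange(im,(190,190,190),(255,255,255))[225:262,375:445]
    n,l,st,c=cv2.connectedComponentsWithStats(w)
    print("white",[(np.round(c[i]+[375,225],2),int(st[i,4])) for i in range(1,n) if 4<=st[i,4]<40])
E
python3 -c "
from h import *
top(cv2.imread('pics/top0.png')[:,:,::-1].copy()); top(cv2.imread('pics/t2.png')[:,:,::-1].copy()); top()
print(proj('top',[U(-.08,0,.1025),U(-.08,.01,.1025)]))
"
```

```text
top blobs [(array([409.14, 232.58]), 172), (array([411.2 , 241.74]), 50)]
white [(array([375.77, 229.85]), 13), (array([433.  , 234.29]), 7), (array([378.5 , 240.67]), 12), (array([380.14, 246.43]), 7), (array([386., 247.]), 9), (array([410.86, 252.11]), 28)]
top blobs [(array([403.37, 206.25]), 51)]
white []
top blobs [(array([409.51, 241.26]), 53)]
white [(array([377.07, 238.9 ]), 30), (array([432.  , 233.71]), 7), (array([384.75, 246.62]), 8)]
[[412.2985 241.6962]
 [408.6567 242.705 ]]
```

The unit's slide is only about 3.6 mm in total, so the plug is now tilted about 0.18 rad. I'll rock it the other way.

>>> apply_moves --targets '[{"travel": [0,-2,1],"roll": 0,"jaw": 47},{"travel": [0,-2,0],"roll": 0,"jaw": 47},{"travel": [0,-2,-0.3],"roll": 0,"jaw": 47},{"travel": [0,-2,-0.3],"roll": 0,"jaw": 47},{"travel": [0,-2,-0.4],"roll": 0,"jaw": 47}]'

```text
clock: 12.75
tool_pos: [0.543, -0.181, 0.1387]
orientation: [180.0, 0.1, -166.1]
force: [0.3, 5.7, 2.2]
opening: 0.047
gripper_force: 2.8
```

>>> apply_moves --targets '[{"travel": [0,-2,-0.4],"roll": 0,"jaw": 47},{"travel": [0,-2,-0.4],"roll": 0,"jaw": 47},{"travel": [0,-2,-0.4],"roll": 0,"jaw": 47}]'

```text
clock: 13.05
tool_pos: [0.5441, -0.1858, 0.14]
orientation: [179.9, 0.0, -166.1]
force: [-2.7, 11.9, 10.3]
opening: 0.0471
gripper_force: 6.2
```

>>> apply_moves --targets '[{"travel": [0,-2,-0.4],"roll": 0,"jaw": 47},{"travel": [0,-2,-0.4],"roll": 0,"jaw": 47},{"travel": [0,0,0],"roll": 0,"jaw": 47}]'

```text
clock: 13.35
tool_pos: [0.5453, -0.1896, 0.1412]
orientation: [179.9, 0.1, -166.1]
force: [-2.5, 11.4, 9.8]
opening: 0.047
gripper_force: 5.6
```

```bash
python3 -c "
from h import *
o,r=look(); top()
print(o['tool_pos'],o['force'])
"
```

```text
scene blobs [(array([273.4, 143.6]), 5), (array([301.05, 144.47]), 19), (array([264.54, 162.45]), 84), (array([288.13, 165.47]), 30), (array([357.6, 226.4]), 5)]
top blobs [(array([400., 209.]), 11), (array([409.51, 241.26]), 53)]
white [(array([377.07, 238.86]), 29), (array([432.  , 233.71]), 7), (array([384.75, 246.62]), 8)]
[ 0.5453 -0.1896  0.1412] [-2.5214 11.4329  9.8367]
```

The unit is holding still. The pushed side rises faster than my finger, so z shows +10 N. I'll raise the tool more during the push and drop it in the free gap on reversal.

>>> apply_moves --targets '[{"travel": [0,2,3],"roll": 0,"jaw": 47},{"travel": [0,2,3],"roll": 0,"jaw": 47},{"travel": [0,2,-1.2],"roll": 0,"jaw": 47},{"travel": [0,2,-1.2],"roll": 0,"jaw": 47},{"travel": [0,2,-1.2],"roll": 0,"jaw": 47},{"travel": [0,2,-1.2],"roll": 0,"jaw": 47}]'

```text
clock: 14.05
tool_pos: [0.5421, -0.1804, 0.1392]
orientation: [-179.9, -0.0, -166.1]
force: [2.5, -7.0, -5.8]
opening: 0.0472
gripper_force: 3.5
```

>>> apply_moves --targets '[{"travel": [0,2,-1.3],"roll": 0,"jaw": 47},{"travel": [0,2,-1.3],"roll": 0,"jaw": 47}]'

```text
clock: 14.25
tool_pos: [0.5411, -0.1768, 0.1417]
orientation: [-179.9, -0.0, -166.1]
force: [2.1, -7.9, -6.0]
opening: 0.0468
gripper_force: 4.1
```

>>> apply_moves --targets '[{"travel": [0,2,-1.3],"roll": 0,"jaw": 47},{"travel": [0,2,-1.3],"roll": 0,"jaw": 47},{"travel": [0,0,0],"roll": 0,"jaw": 47}]'

```text
clock: 14.55
tool_pos: [0.5402, -0.1731, 0.1445]
orientation: [-179.9, -0.0, -166.1]
force: [3.4, -10.3, -4.3]
opening: 0.047
gripper_force: 4.7
```

```bash
python3 -c "
from h import *
o,r=look('pics/s4.png'); top()
print(o['tool_pos'],o['force'])
"
```

```text
scene blobs [(array([278.6, 144.4]), 5), (array([306.1 , 145.55]), 20), (array([264.53, 162.51]), 86), (array([291.4 , 166.71]), 42), (array([356.75, 227.17]), 12)]
top blobs [(array([409.51, 241.26]), 53)]
white [(array([377.07, 238.86]), 29), (array([432.  , 233.71]), 7), (array([384.75, 246.62]), 8)]
[ 0.5402 -0.1731  0.1445] [  3.4221 -10.2628  -4.3164]
```

View pics/s4.png

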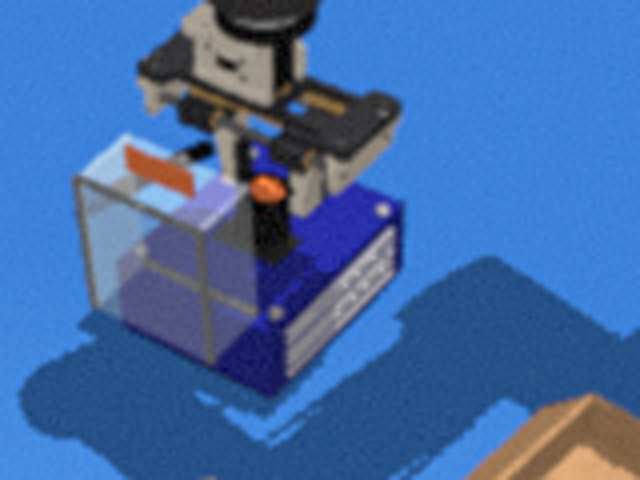

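Lateral force is 7–10 N with a net upward pull and the unit is still, so this is walking out. I'll continue swinging.

>>> apply_moves --targets '[{"travel": [0,-2,3.5],"roll": 0,"jaw": 47},{"travel": [0,-2,3],"roll": 0,"jaw": 47},{"travel": [0,-2,-1.3],"roll": 0,"jaw": 47},{"travel": [0,-2,-1.3],"roll": 0,"jaw": 47},{"travel": [0,-2,-1.3],"roll": 0,"jaw": 47},{"travel": [0,-2,-1.3],"roll": 0,"jaw": 47},{"travel": [0,-2,-1.4],"roll": 0,"jaw": 47},{"travel": [0,-2,-1.4],"roll": 0,"jaw": 47},{"travel": [0,-2,-1.4],"roll": 0,"jaw": 47},{"travel": [0,-2,-1.4],"roll": 0,"jaw": 47}]'

```text
clock: 15.65
tool_pos: [0.5441, -0.1902, 0.1479]
orientation: [179.9, -0.1, -166.1]
force: [-0.8, 5.8, -3.8]
opening: 0.0472
gripper_force: 2.8
```

>>> apply_moves --targets '[{"travel": [0,2,3.5],"roll": 0,"jaw": 47},{"travel": [0,2,3.5],"roll": 0,"jaw": 47},{"travel": [0,2,-1.3],"roll": 0,"jaw": 47},{"travel": [0,2,-1.3],"roll": 0,"jaw": 47},{"travel": [0,2,-1.3],"roll": 0,"jaw": 47},{"travel": [0,2,-1.3],"roll": 0,"jaw": 47},{"travel": [0,2,-1.4],"roll": 0,"jaw": 47},{"travel": [0,2,-1.4],"roll": 0,"jaw": 47},{"travel": [0,2,-1.4],"roll": 0,"jaw": 47},{"travel": [0,2,-1.4],"roll": 0,"jaw": 47}]'

```text
clock: 16.65
tool_pos: [0.5403, -0.1729, 0.1527]
orientation: [-179.9, -0.0, -166.1]
force: [2.8, -8.8, -6.4]
opening: 0.0472
gripper_force: 4.2
```

```bash
python3 -c "
from h import *
o,r=look('pics/s5.png'); top()
print(o['tool_pos'],o['force'])
"
```

```text
scene blobs [(array([277.67, 142.  ]), 9), (array([305.74, 143.05]), 19), (array([264.48, 162.43]), 86), (array([291.47, 165.4 ]), 43), (array([357.  , 227.33]), 12)]
top blobs [(array([409.51, 241.26]), 53)]
white [(array([377.07, 238.86]), 29), (array([432.  , 233.71]), 7), (array([384.75, 246.62]), 8)]
[ 0.5403 -0.1729  0.1527] [ 2.7907 -8.8343 -6.4458]
```

The plug is rising about 4 mm per cycle and the unit is still. Two more cycles.

>>> apply_moves --targets '[{"travel": [0,-2,4],"roll": 0,"jaw": 47},{"travel": [0,-2,4.5],"roll": 0,"jaw": 47},{"travel": [0,-2,-1.3],"roll": 0,"jaw": 47},{"travel": [0,-2,-1.3],"roll": 0,"jaw": 47},{"travel": [0,-2,-1.3],"roll": 0,"jaw": 47},{"travel": [0,-2,-1.3],"roll": 0,"jaw": 47},{"travel": [0,-2,-1.3],"roll": 0,"jaw": 47},{"travel": [0,-2,-1.3],"roll": 0,"jaw": 47},{"travel": [0,-2,-1.3],"roll": 0,"jaw": 47},{"travel": [0,-2,-1.3],"roll": 0,"jaw": 47}]'

```text
clock: 17.75
tool_pos: [0.5443, -0.1904, 0.1538]
orientation: [179.9, -0.1, -166.1]
force: [-1.3, 7.0, -4.5]
opening: 0.0468
gripper_force: 2.9
```

>>> apply_moves --targets '[{"travel": [0,2,4],"roll": 0,"jaw": 47},{"travel": [0,2,4],"roll": 0,"jaw": 47},{"travel": [0,2,-1.3],"roll": 0,"jaw": 47},{"travel": [0,2,-1.3],"roll": 0,"jaw": 47},{"travel": [0,2,-1.3],"roll": 0,"jaw": 47},{"travel": [0,2,-1.3],"roll": 0,"jaw": 47},{"travel": [0,2,-1.3],"roll": 0,"jaw": 47},{"travel": [0,2,-1.3],"roll": 0,"jaw": 47},{"travel": [0,2,-1.3],"roll": 0,"jaw": 47},{"travel": [0,2,-1.3],"roll": 0,"jaw": 47}]'

```text
clock: 18.75
tool_pos: [0.5403, -0.1728, 0.157]
orientation: [-179.9, -0.0, -166.1]
force: [2.2, -9.3, -5.2]
opening: 0.0471
gripper_force: 3.9
```

>>> apply_moves --targets '[{"travel": [0,-2,4],"roll": 0,"jaw": 47},{"travel": [0,-2,4],"roll": 0,"jaw": 47},{"travel": [0,-2,-1.3],"roll": 0,"jaw": 47},{"travel": [0,-2,-1.3],"roll": 0,"jaw": 47},{"travel": [0,-2,-1.3],"roll": 0,"jaw": 47},{"travel": [0,-2,-1.3],"roll": 0,"jaw": 47},{"travel": [0,-2,-1.3],"roll": 0,"jaw": 47},{"travel": [0,-2,-1.3],"roll": 0,"jaw": 47},{"travel": [0,-2,-1.3],"roll": 0,"jaw": 47},{"travel": [0,-2,-1.3],"roll": 0,"jaw": 47}]'

```text
clock: 19.75
tool_pos: [0.5447, -0.1909, 0.159]
orientation: [179.9, -0.0, -166.1]
force: [-1.5, 5.7, -4.2]
opening: 0.047
gripper_force: 2.9
```

>>> apply_moves --targets '[{"travel": [0,2,4],"roll": 0,"jaw": 47},{"travel": [0,2,4],"roll": 0,"jaw": 47},{"travel": [0,2,-1.3],"roll": 0,"jaw": 47},{"travel": [0,2,-1.3],"roll": 0,"jaw": 47},{"travel": [0,2,-1.3],"roll": 0,"jaw": 47},{"travel": [0,2,-1.3],"roll": 0,"jaw": 47},{"travel": [0,2,-1.3],"roll": 0,"jaw": 47},{"travel": [0,2,-1.3],"roll": 0,"jaw": 47},{"travel": [0,2,-1.3],"roll": 0,"jaw": 47},{"travel": [0,2,-1.3],"roll": 0,"jaw": 47}]'

```text
clock: 20.75
tool_pos: [0.5403, -0.1714, 0.162]
orientation: [180.0, 0.0, -166.1]
force: [-0.9, -0.0, 0.6]
opening: 0.047
gripper_force: 0.0
```

```bash
python3 -c "
from h import *
o,r=look('pics/s6.png'); top()
print(o['tool_pos'],o['force'])
print(proj('scene',[[.54,-.17,.127],[.54,-.17,.137]]))
"
```

```text
scene blobs [(array([276.82, 139.36]), 11), (array([306.06, 140.78]), 18), (array([264.54, 162.45]), 84), (array([306.14, 159.57]), 7), (array([292.45, 163.73]), 44), (array([356.78, 226.89]), 9)]
top blobs [(array([409.51, 241.26]), 53)]
white [(array([377.07, 238.9 ]), 30), (array([432.  , 233.71]), 7), (array([384.75, 246.62]), 8)]
[ 0.5403 -0.1714  0.162 ] [-0.9463 -0.0408  0.5522]
[[293.164  167.9563]
 [293.0947 165.4565]]
```

View pics/s6.png

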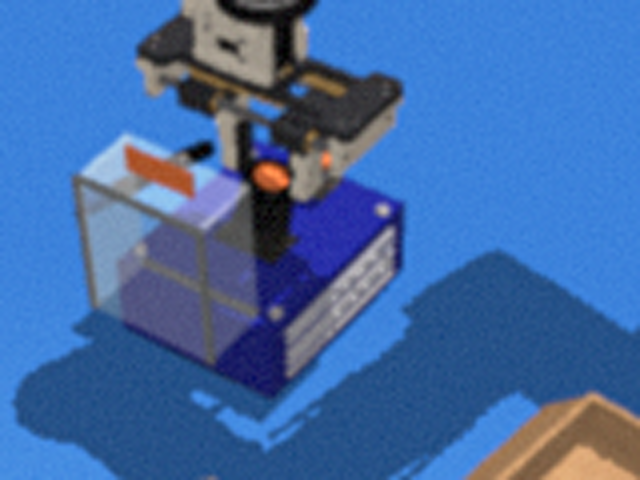

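The plug has now leaned over further by itself with no force, so it looks free of the lips. I'll compute where its top is.

```bash
python3 - <<'E'
from h import *
# plane unit-x = 10mm ; unit y offset +3.6mm
c=(.5343-.0036*.242+.0005,-.1913+.0036*.97)
a=np.radians(14); nx=np.array([np.cos(a),np.sin(a),0]); ny=np.array([-np.sin(a),np.cos(a),0])
p0=U(.01,0,0,c=c)
def dot(uv):
    K,E=cam("scene"); d=E[:3,:3]@np.linalg.solve(K,[uv[0],uv[1],1]); o=E[:3,3]
    P=o+d*(nx@(p0-o))/(nx@d); return ny@(P-p0)*1000,P[2]*1000
for uv in [(289.3,166),(290.93,167.11),(288.13,165.47),(291.4,166.71),(291.47,165.4),(292.45,163.73)]: print(uv,dot(uv))
o=ctrl.get_obs(); print("tool y",ny@(o["tool_pos"]-p0)*1000, nx@(o["tool_pos"]-p0)*1000,o["tool_pos"])
E
```

```text
(289.3, 166) (np.float64(0.8236186794890379), np.float64(127.91540873978435))
(290.93, 167.11) (np.float64(7.0603185576048615), np.float64(126.28279395747622))
(288.13, 165.47) (np.float64(-3.6981830989634914), np.float64(128.00009650688025))
(291.4, 166.71) (np.float64(8.94343619064827), np.float64(128.74592418516096))
(291.47, 165.4) (np.float64(9.372861596296337), np.float64(134.18522639736597))
(292.45, 163.73) (np.float64(13.361805757885037), np.float64(142.62412786432012))
tool y 14.326681897048255 0.22598048192502662 [ 0.5404 -0.1714  0.1621]
```

>>> apply_moves --targets '[{"travel": [0,-2,4],"roll": 0,"jaw": 47},{"travel": [0,-2,4],"roll": 0,"jaw": 47},{"travel": [0,-2,-1.2],"roll": 0,"jaw": 47},{"travel": [0,-2,-1.2],"roll": 0,"jaw": 47},{"travel": [0,-2,-1.2],"roll": 0,"jaw": 47}]'

```text
clock: 21.35
tool_pos: [0.5431, -0.1806, 0.1582]
orientation: [179.9, 0.1, -166.1]
force: [-3.8, 8.8, 13.1]
opening: 0.0468
gripper_force: 7.7
```

>>> apply_moves --targets '[{"travel": [0,-2,-1.2],"roll": 0,"jaw": 47},{"travel": [0,-2,-1.2],"roll": 0,"jaw": 47}]'

```text
clock: 21.55
tool_pos: [0.5441, -0.1846, 0.1608]
orientation: [180.0, 0.1, -166.1]
force: [-3.7, 8.4, 13.9]
opening: 0.0473
gripper_force: 7.8
```

>>> apply_moves --targets '[{"travel": [0,-2,-1.2],"roll": 0,"jaw": 47},{"travel": [0,0,0],"roll": 0,"jaw": 47}]'

```text
clock: 21.75
tool_pos: [0.5448, -0.1868, 0.1622]
orientation: [180.0, 0.1, -166.1]
force: [-3.0, 7.0, 14.1]
opening: 0.0469
gripper_force: 7.7
```

```bash
cat >> h.py <<'E'
_c=(.5343-.0036*.242+.0005,-.1913+.0036*.97)
_a=np.radians(14); nx=np.array([np.cos(_a),np.sin(_a),0]); ny=np.array([-np.sin(_a),np.cos(_a),0]); p0=U(.01,0,0,c=_c)
def dot(uv):
    K,E=cam("scene"); d=E[:3,:3]@np.linalg.solve(K,[uv[0],uv[1],1]); o=E[:3,3]
    P=o+d*(nx@(p0-o))/(nx@d); return np.round([ny@(P-p0)*1000,P[2]*1000],1)
def st():
    o,r=look(); top(); print("dots",[(dot(c),n) for c,n in r if n>25 and c[0]>275])
    print("tool unit xy from port",np.round([nx@(o["tool_pos"]-p0)*1000,ny@(o["tool_pos"]-p0)*1000],1),o["tool_pos"],o["force"],o["opening"],o["clock"])
E
python3 -c "
from h import *
st()"
```

```text
scene blobs [(array([273.89, 138.11]), 9), (array([301.26, 138.89]), 19), (array([264.54, 162.45]), 84), (array([301.5, 159. ]), 10), (array([298.  , 170.49]), 45), (array([357.08, 227.15]), 13)]
top blobs [(array([409.51, 241.26]), 53)]
white [(array([377.07, 238.86]), 29), (array([432.  , 233.71]), 7), (array([384.75, 246.62]), 8)]
dots [(array([ 34.1, 125.1]), 45)]
tool unit xy from port [ 0.8 -1.7] [ 0.5448 -0.1868  0.1622] [-3.0191  7.0463 14.1473] 0.04691833264907599 21.75
```

The plug is out of the lips and has leaned far over towards +y in the port, with a finger now resting on it. I'll lift off, back away and triangulate it.

>>> apply_moves --targets '[{"travel": [0,0,-15],"roll": 0,"jaw": 87},{"travel": [0,0,-40],"roll": 0,"jaw": 87},{"travel": [0,0,-40],"roll": 0,"jaw": 87},{"travel": [40,0,0],"roll": 0,"jaw": 87},{"travel": [45,0,0],"roll": 0,"jaw": 87},{"travel": [40,0,0],"roll": 0,"jaw": 87},{"travel": [0,0,0],"roll": 0,"jaw": 87}]'

```text
clock: 22.55
tool_pos: [0.4187, -0.2179, 0.256]
orientation: [180.0, -0.0, -166.2]
force: [1.8, 0.2, 0.1]
opening: 0.0865
gripper_force: 0.0
```

```bash
python3 - <<'E'
from h import *
from scipy.optimize import least_squares
st()
im=ctrl.snapshot("top"); cv2.imwrite("pics/t7.png",im[:,:,::-1])
hsv=cv2.cvtColor(im,cv2.COLOR_RGB2HSV)
m=cv2.inRange(hsv,(5,120,110),(20,255,255))[150:270,350:460]
n,l,s_,c=cv2.connectedComponentsWithStats(m); print([(np.round(c[i]+[350,150],1),int(s_[i,4])) for i in range(1,n) if s_[i,4]>5])
s=cv2.cvtColor(ctrl.snapshot("scene"),cv2.COLOR_RGB2HSV); m=cv2.inRange(s,(5,120,110),(20,255,255))[130:230,230:360]
n,l,s_,c=cv2.connectedComponentsWithStats(m); print([(np.round(c[i]+[230,130],1),int(s_[i,4])) for i in range(1,n) if s_[i,4]>5])
E
```

```text
scene blobs [(array([264.55, 162.24]), 91), (array([304.14, 159.52]), 29), (array([300.96, 173.57]), 49), (array([356.7, 227. ]), 10)]
top blobs []
white []
dots [(array([ 57.7, 178.7]), 29), (array([ 45.2, 117.8]), 49)]
tool unit xy from port [-129.1   -1.4] [ 0.4187 -0.2179  0.256 ] [1.7976 0.2022 0.1363] 0.08645219697859997 22.55
[(array([394.2, 158.1]), 81)]
[(array([264.5, 162.2]), 91), (array([304. , 159.7]), 28), (array([300.9, 173.6]), 52), (array([356.7, 227.1]), 12)]
```

>>> apply_moves --targets '[{"travel": [0,-45,0],"roll": 0,"jaw": 87},{"travel": [0,-45,0],"roll": 0,"jaw": 87},{"travel": [0,-45,0],"roll": 0,"jaw": 87},{"travel": [0,0,0],"roll": 0,"jaw": 87}]'

```text
clock: 23.15
tool_pos: [0.4569, -0.3522, 0.2537]
orientation: [180.0, -0.2, -166.2]
force: [-1.0, 0.3, -1.6]
opening: 0.0871
gripper_force: 0.0
```

```bash
cat >> h.py <<'E'
from scipy.optimize import least_squares
def blobs(n,roi,lo=(5,120,110),mn=6):
    s=ctrl.snapshot(n); m=cv2.inRange(cv2.cvtColor(s,cv2.COLOR_RGB2HSV),lo,(20,255,255))
    x0,y0,x1,y1=roi; k,l,t,c=cv2.connectedComponentsWithStats(m[y0:y1,x0:x1])
    return s,[(np.round(c[i]+[x0,y0],1),int(t[i,4])) for i in range(1,k) if t[i,4]>=mn]
def tri(a,b): # top px, scene px
    f=lambda P:np.r_[proj("top",P)[0]-a,proj("scene",P)[0]-b]
    r=least_squares(f,[.54,-.17,.12]); return r.x,np.abs(r.fun).max()
E
python3 - <<'E'
from h import *
t,a=blobs("top",(350,150,460,270)); s,b=blobs("scene",(230,130,360,230)); cv2.imwrite("pics/t8.png",t[:,:,::-1]);cv2.imwrite("pics/s8.png",s[:,:,::-1])
print(a);print(b)
for u,_ in a:
  for v,_ in b:
    P,e=tri(u,v)
    if e<4: print(u,v,P,e,"unit",np.round([1000*nx@(P-p0)+10,1000*ny@(P-p0),1000*P[2]],1))
# dark px (plug) in top
g=t.max(2)<45
ys,xs=np.nonzero(g[180:250,375:435]); print(len(xs)); 
for y in range(190,235,2): print(y,"".join("#" if t[y,x].max()<50 else ("o" if t[y,x,0]>150 and t[y,x,2]<120 else ".") for x in range(375,435)))
E
```

```text
[(array([389.4, 159.5]), 43), (array([383.8, 212.1]), 59)]
[(array([264.5, 162.5]), 84), (array([303.9, 159.4]), 31), (array([300.8, 173.6]), 46), (array([356.4, 227.3]), 9)]
[389.4 159.5] [264.5 162.5] [ 0.6546 -0.1494  0.2192] 2.204890147989204 unit [126.4   8.1 219.2]
[383.8 212.1] [303.9 159.4] [ 0.527  -0.1316  0.1761] 0.41493670959772544 unit [  6.9  56.2 176.1]
[383.8 212.1] [300.8 173.6] [ 0.535  -0.1378  0.1209] 0.3633920885588964 unit [ 13.2  48.2 120.9]
357
190 ..............##............#...............................
192 ..............#............#................................
194 ..........................##................................
196 .........................##.................................
198 ........................####................................
200 ........................####................................
202 ........................#####...............................
204 .........###################................................
206 .....#######################................................
208 ....##..oo..##############............
[... 167 characters left out ...]
ooo##########.##..................................
216 .....##.oooo##############..................................
218 ......###############..##.#.................................
220 ..........###.........####..................................
222 ......................###...................................
224 .................##...###...................................
226 .................##..####...................................
228 ................##...###....................................
230 ..............###....###....................................
232 .............####...####....................................
234 .............###....###.....................................
```

The dot triangulates to unit (13, 48, 121) mm, with the plug leaning about 45° in the port, loose. I'll bracket the head along y with the jaws wide, tip it back upright by moving and closing together, then grip it.

>>> apply_moves --targets '[{"travel": [-31.5,43.5,0],"roll": 0,"jaw": 87.5},{"travel": [-31.5,43.5,0],"roll": 0,"jaw": 87.5},{"travel": [-31.5,43.5,0],"roll": 0,"jaw": 87.5},{"travel": [-31.5,43.5,0],"roll": 0,"jaw": 87.5},{"travel": [0,0,30],"roll": 0,"jaw": 87.5},{"travel": [0,0,40],"roll": 0,"jaw": 87.5},{"travel": [0,0,30],"roll": 0,"jaw": 87.5},{"travel": [0,0,16],"roll": 0,"jaw": 87.5},{"travel": [0,0,10],"roll": 0,"jaw": 87.5},{"travel": [0,0,0],"roll": 0,"jaw": 87.5}]'

```text
clock: 24.25
tool_pos: [0.5296, -0.1621, 0.1289]
orientation: [180.0, -0.1, -166.1]
force: [0.5, 0.1, 0.5]
opening: 0.0876
gripper_force: 0.0
```

>>> apply_moves --targets '[{"travel": [0,-3,0],"roll": 0,"jaw": 84},{"travel": [0,-3,0],"roll": 0,"jaw": 80},{"travel": [0,-3,0],"roll": 0,"jaw": 77},{"travel": [0,-3,0],"roll": 0,"jaw": 74},{"travel": [0,-3,0],"roll": 0,"jaw": 72}]'

```text
clock: 24.75
tool_pos: [0.5328, -0.1739, 0.1308]
orientation: [179.7, 0.1, -166.2]
force: [-7.8, 27.2, 15.7]
opening: 0.0732
gripper_force: 15.5
```

```bash
python3 -c "
from h import *
st()"
```

```text
scene blobs [(array([276.5, 145.5]), 6), (array([307.56, 147.75]), 16), (array([263.52, 162.09]), 85), (array([298.65, 172.44]), 43), (array([356.75, 227.08]), 12)]
top blobs [(array([388.38, 212.81]), 16), (array([411.76, 240.57]), 51)]
white [(array([379.23, 239.87]), 30), (array([433.71, 233.  ]), 7), (array([386.71, 246.  ]), 7)]
dots [(array([ 36.4, 118.3]), 43)]
tool unit xy from port [-7.7 13.7] [ 0.5328 -0.1739  0.1308] [-7.7977 27.1819 15.7474] 0.07324423662273156 24.75
```

The earlier rows were clipped to 50 mm, which left the tool 8 mm off in x. The static finger also dragged down on the rising corner. I'll back off, re-centre, then push while rising.

>>> apply_moves --targets '[{"travel": [0,6,0],"roll": 0,"jaw": 76},{"travel": [-9,3,0],"roll": 0,"jaw": 76},{"travel": [0,0,6],"roll": 0,"jaw": 76},{"travel": [0,0,2],"roll": 0,"jaw": 72},{"travel": [0,0,0],"roll": 0,"jaw": 70}]'

```text
clock: 25.35
tool_pos: [0.5402, -0.166, 0.1213]
orientation: [179.9, -0.0, -166.1]
force: [-0.5, 9.4, 3.7]
opening: 0.0712
gripper_force: 4.4
```

```bash
python3 -c "
from h import *
st()"
```

```text
scene blobs [(array([307.41, 152.65]), 17), (array([262.86, 161.81]), 80), (array([298.66, 173.12]), 41), (array([356.55, 227.09]), 11)]
top blobs [(array([385.86, 211.91]), 35), (array([411.76, 240.57]), 51)]
white [(array([378.81, 238.39]), 36), (array([433.71, 233.  ]), 7), (array([386.71, 246.  ]), 7)]
dots [(array([ 36.4, 115.5]), 41)]
tool unit xy from port [ 1.4 19.6] [ 0.5402 -0.166   0.1213] [-0.5487  9.4129  3.7077] 0.07117121258847066 25.35
```

>>> apply_moves --targets '[{"travel": [0,-1,-2],"roll": 0,"jaw": 70},{"travel": [0,-1,-2],"roll": 0,"jaw": 70},{"travel": [0,-1,-2],"roll": 0,"jaw": 70}]'

```text
clock: 25.75
tool_pos: [0.5409, -0.1689, 0.1277]
orientation: [179.9, -0.0, -166.1]
force: [0.0, 7.2, 3.9]
opening: 0.07
gripper_force: 3.4
```

>>> apply_moves --targets '[{"travel": [0,-1.5,-2],"roll": 0,"jaw": 69},{"travel": [0,-1.5,-2],"roll": 0,"jaw": 68}]'

```text
clock: 25.95
tool_pos: [0.5417, -0.1711, 0.1319]
orientation: [179.9, 0.0, -166.1]
force: [-2.7, 14.2, 7.9]
opening: 0.0685
gripper_force: 6.9
```

```bash
python3 -c "
from h import *
st()"
```

```text
scene blobs [(array([276.6, 147.4]), 5), (array([306.06, 149.17]), 18), (array([262.77, 161.84]), 82), (array([296.41, 169.76]), 49), (array([356.4, 227.4]), 10)]
top blobs [(array([389.02, 210.32]), 40), (array([411.66, 240.56]), 50)]
white [(array([378.63, 237.84]), 38), (array([433.71, 233.  ]), 7), (array([386.71, 246.  ]), 7)]
dots [(array([ 28. , 125.2]), 49)]
tool unit xy from port [ 1.6 14.4] [ 0.5417 -0.1711  0.1319] [-2.696  14.1721  7.8853] 0.06853808095631399 25.95
```

It is uprighting. I'll continue with a faster rise.

>>> apply_moves --targets '[{"travel": [0,-1.5,-2.5],"roll": 0,"jaw": 67},{"travel": [0,-1.5,-2.5],"roll": 0,"jaw": 65},{"travel": [0,-1.5,-2.5],"roll": 0,"jaw": 63}]'

```text
clock: 26.35
tool_pos: [0.543, -0.1747, 0.14]
orientation: [179.8, 0.1, -166.1]
force: [-3.9, 17.3, 14.4]
opening: 0.0638
gripper_force: 8.9
```

```bash
python3 -c "
from h import *
st()"
```

```text
scene blobs [(array([275. , 144.8]), 5), (array([305.19, 146.75]), 16), (array([262.77, 161.84]), 82), (array([294.58, 167.53]), 45), (array([356.64, 227.27]), 11)]
top blobs [(array([391.73, 209.24]), 37), (array([411.66, 240.56]), 50)]
white [(array([378.63, 237.84]), 38), (array([433.71, 233.  ]), 7), (array([386.71, 246.  ]), 7)]
dots [(array([ 21.2, 131. ]), 45)]
tool unit xy from port [ 2.  10.6] [ 0.543  -0.1747  0.14  ] [-3.8607 17.2607 14.394 ] 0.06377777712634665 26.35
```

>>> apply_moves --targets '[{"travel": [0,-0.5,-3],"roll": 0,"jaw": 63},{"travel": [0,-0.5,-2],"roll": 0,"jaw": 63}]'

```text
clock: 26.65
tool_pos: [0.5434, -0.177, 0.1449]
orientation: [180.0, 0.1, -166.1]
force: [0.0, 5.7, 3.1]
opening: 0.0628
gripper_force: 2.4
```

>>> apply_moves --targets '[{"travel": [0,-1.5,-2],"roll": 0,"jaw": 62},{"travel": [0,-1.5,-2],"roll": 0,"jaw": 61}]'

```text
clock: 26.85
tool_pos: [0.544, -0.18, 0.1488]
orientation: [179.9, 0.1, -166.1]
force: [-0.6, 7.9, 6.3]
opening: 0.0617
gripper_force: 4.0
```

```bash
python3 -c "
from h import *
st()"
```

```text
scene blobs [(array([271.5, 141. ]), 8), (array([303.25, 143.5 ]), 16), (array([262.77, 161.84]), 82), (array([292.46, 164.84]), 50), (array([356.5 , 227.12]), 8)]
top blobs [(array([394.23, 208.17]), 30), (array([411.66, 240.56]), 50)]
white [(array([378.73, 238.11]), 37), (array([433.71, 233.  ]), 7), (array([386.71, 246.  ]), 7)]
dots [(array([ 13.3, 138.2]), 50)]
tool unit xy from port [1.7 5.2] [ 0.544  -0.18    0.1488] [-0.5521  7.9295  6.3188] 0.061693981841018174 26.85
```

The plug is nearly upright again (about 8° of lean, risen about 12 mm). I'll centre on the head, go deeper and clamp, then pull gently while watching the force.

>>> apply_moves --targets '[{"travel": [0,4,0],"roll": 0,"jaw": 61},{"travel": [0,1,6],"roll": 0,"jaw": 58},{"travel": [0,0,2],"roll": 0,"jaw": 52},{"travel": [0,0,0],"roll": 0,"jaw": 48},{"travel": [0,0,0],"roll": 0,"jaw": 40},{"travel": [0,0,0],"roll": 0,"jaw": 40},{"travel": [0,0,0],"roll": 0,"jaw": 40}]'

```text
clock: 27.65
tool_pos: [0.5424, -0.1712, 0.1416]
orientation: [179.7, 0.1, -166.1]
force: [-9.5, 33.4, 24.2]
opening: 0.0499
gripper_force: 28.5
```

>>> apply_moves --targets '[{"travel": [0,0,-1],"roll": 0,"jaw": 40},{"travel": [0,0,-1],"roll": 0,"jaw": 40}]'

```text
clock: 27.85
tool_pos: [0.5425, -0.1717, 0.1435]
orientation: [179.7, 0.1, -166.1]
force: [-8.2, 26.5, 20.9]
opening: 0.049
gripper_force: 28.3
```

```bash
python3 -c "
from h import *
st()"
```

```text
scene blobs [(array([276.2, 144.5]), 10), (array([305.05, 145.89]), 19), (array([262.44, 161.76]), 82), (array([293.39, 166.74]), 46), (array([356.73, 227.18]), 11)]
top blobs [(array([393. , 210.5]), 10), (array([412.12, 240.46]), 52)]
white [(array([379.03, 237.29]), 38), (array([434.29, 233.  ]), 7), (array([387.  , 245.71]), 7)]
dots [(array([ 16.7, 132.1]), 46)]
tool unit xy from port [ 2.2 13.6] [ 0.5425 -0.1717  0.1435] [-8.1665 26.5012 20.9115] 0.04895962865402338 27.85
```

>>> apply_moves --targets '[{"travel": [0,1,-1.5],"roll": 0,"jaw": 40},{"travel": [0,0.5,-1.5],"roll": 0,"jaw": 40},{"travel": [0,0,-1],"roll": 0,"jaw": 40}]'

```text
clock: 28.25
tool_pos: [0.5419, -0.1725, 0.1464]
orientation: [179.9, 0.0, -166.1]
force: [-1.9, 10.7, 6.9]
opening: 0.0477
gripper_force: 27.6
```

>>> apply_moves --targets '[{"travel": [0,0,-1.5],"roll": 0,"jaw": 40},{"travel": [0,0,-1],"roll": 0,"jaw": 40}]'

```text
clock: 28.45
tool_pos: [0.5416, -0.1735, 0.1481]
orientation: [179.9, -0.1, -166.1]
force: [-1.6, 5.6, -2.2]
opening: 0.0478
gripper_force: 26.8
```

```bash
python3 -c "
from h import *
st()"
```

```text
scene blobs [(array([277.6, 143.4]), 5), (array([305.24, 144.29]), 17), (array([262.28, 161.72]), 82), (array([292.83, 165.37]), 46), (array([356.8, 226.9]), 10)]
top blobs [(array([393.88, 210.75]), 8), (array([412.12, 240.46]), 52)]
white [(array([379.03, 237.29]), 38), (array([434.29, 233.  ]), 7), (array([387.  , 245.71]), 7)]
dots [(array([ 14.6, 136.7]), 46)]
tool unit xy from port [ 0.9 12.1] [ 0.5416 -0.1735  0.1481] [-1.608   5.5899 -2.2256] 0.04784946530886 28.45
```

The plug now follows the tool with little force. I'll keep raising gently.

>>> apply_moves --targets '[{"travel": [0,0,-1.5],"roll": 0,"jaw": 40},{"travel": [0,0,-1.5],"roll": 0,"jaw": 40}]'

```text
clock: 28.75
tool_pos: [0.5412, -0.1741, 0.1507]
orientation: [179.9, -0.1, -166.1]
force: [-0.7, 3.6, -2.9]
opening: 0.0469
gripper_force: 27.1
```

>>> apply_moves --targets '[{"travel": [0,0,-1],"roll": 0,"jaw": 40},{"travel": [0,0,0],"roll": 0,"jaw": 40}]'

```text
clock: 28.95
tool_pos: [0.5423, -0.1747, 0.153]
orientation: [-180.0, -0.0, -166.1]
force: [-0.5, 0.3, -0.5]
opening: 0.0467
gripper_force: 28.1
```

```bash
python3 -c "
from h import *
st()"
```

```text
scene blobs [(array([274.71, 141.  ]), 7), (array([305.33, 143.22]), 18), (array([262.28, 161.72]), 82), (array([292.28, 164.  ]), 46), (array([356.92, 226.83]), 12)]
top blobs [(array([412.12, 240.46]), 52)]
white [(array([379.03, 237.29]), 38), (array([434.29, 233.  ]), 7), (array([387.  , 245.71]), 7)]
dots [(array([ 12.7, 141.2]), 46)]
tool unit xy from port [ 1.3 10.7] [ 0.5423 -0.1747  0.153 ] [-0.5264  0.3467 -0.5199] 0.04672372598514184 28.95
```

>>> apply_moves --targets '[{"travel": [0,0,-2],"roll": 0,"jaw": 40},{"travel": [0,0,-2],"roll": 0,"jaw": 40},{"travel": [0,0,-2],"roll": 0,"jaw": 40}]'

```text
clock: 29.35
tool_pos: [0.5424, -0.1745, 0.1593]
orientation: [-180.0, 0.0, -166.1]
force: [0.5, 0.0, -2.6]
opening: 0.0464
gripper_force: 28.0
```

>>> apply_moves --targets '[{"travel": [0,0,-3],"roll": 0,"jaw": 40},{"travel": [0,0,-3],"roll": 0,"jaw": 40},{"travel": [0,0,-3],"roll": 0,"jaw": 40},{"travel": [0,0,-3],"roll": 0,"jaw": 40}]'

```text
clock: 29.75
tool_pos: [0.5423, -0.1743, 0.1713]
orientation: [-180.0, 0.0, -166.1]
force: [1.0, -0.3, -1.3]
opening: 0.0466
gripper_force: 28.0
```

```bash
python3 -c "
from h import *
st()"
```

```text
scene blobs [(array([276.7, 137.1]), 10), (array([304.89, 138.  ]), 19), (array([262.35, 161.72]), 81), (array([292.22, 159.65]), 49), (array([304.57, 159.29]), 7), (array([356.92, 227.08]), 13)]
top blobs [(array([395.12, 208.12]), 8), (array([412.12, 240.46]), 52)]
white [(array([379.03, 237.29]), 38), (array([434.29, 233.  ]), 7), (array([387.  , 245.71]), 7)]
dots [(array([ 12.9, 158.5]), 49)]
tool unit xy from port [ 1.4 11. ] [ 0.5423 -0.1743  0.1713] [ 0.9642 -0.3454 -1.302 ] 0.04660648891509047 29.75
```

The plug is out and held, with 1.5 N hanging. I'll raise it and carry it to the carton.

>>> apply_moves --targets '[{"travel": [0,0,-5],"roll": 0,"jaw": 40},{"travel": [0,0,-10],"roll": 0,"jaw": 40},{"travel": [0,0,-15],"roll": 0,"jaw": 40},{"travel": [0,0,-15],"roll": 0,"jaw": 40},{"travel": [0,5,-10],"roll": 0,"jaw": 40},{"travel": [-2,10,-5],"roll": 0,"jaw": 40},{"travel": [-3,15,0],"roll": 0,"jaw": 40},{"travel": [-4,20,0],"roll": 0,"jaw": 40},{"travel": [-5,25,0],"roll": 0,"jaw": 40},{"travel": [-5,25,0],"roll": 0,"jaw": 40}]'

```text
clock: 30.85
tool_pos: [0.5359, -0.0709, 0.2302]
orientation: [180.0, -0.1, -166.1]
force: [0.7, 1.1, -1.3]
opening: 0.0464
gripper_force: 28.1
```

>>> apply_moves --targets '[{"travel": [-5,25,0],"roll": 0,"jaw": 40},{"travel": [-5,25,0],"roll": 0,"jaw": 40},{"travel": [-5,25,0],"roll": 0,"jaw": 40},{"travel": [-5,25,0],"roll": 0,"jaw": 40},{"travel": [-5,25,0],"roll": 0,"jaw": 40},{"travel": [-5,25,0],"roll": 0,"jaw": 40},{"travel": [-5,25,0],"roll": 0,"jaw": 40},{"travel": [-5,25,0],"roll": 0,"jaw": 40},{"travel": [-5,25,0],"roll": 0,"jaw": 40},{"travel": [-4,15,0],"roll": 0,"jaw": 40}]'

```text
clock: 31.85
tool_pos: [0.5256, 0.1744, 0.2303]
orientation: [180.0, -0.1, -166.0]
force: [-0.2, -0.5, -1.3]
opening: 0.0467
gripper_force: 28.1
```

```bash
python3 - <<'E'
from h import *
o=ctrl.get_obs(); print(o["tool_pos"],o["force"],o["opening"],o["clock"])
s,b=blobs("scene",(300,120,470,300)); t,a=blobs("top",(200,130,340,290)); cv2.imwrite("pics/s9.png",s[:,:,::-1]); cv2.imwrite("pics/t9.png",t[:,:,::-1])
print(proj("scene",o["tool_pos"]),b); print(a); print(to([.5297,.1808,.2]))
for v,n in b:
    if 20<n<90: print(v,n,ray("scene",v,o["tool_pos"][2]-.013))
E
```

```text
[0.5256 0.1744 0.2303] [-0.2017 -0.5481 -1.3192] 0.046717840167090095 31.85
[[382.0178 196.8411]] [(array([302.4, 158.9]), 27), (array([366.8, 175. ]), 20), (array([402.4, 177.3]), 33), (array([383. , 200.3]), 65), (array([349.8, 233.8]), 68), (array([383.9, 226.5]), 16), (array([369.6, 227.6]), 8), (array([404.7, 238.8]), 29), (array([366. , 242.3]), 9), (array([352.8, 251.7]), 10), (array([336.7, 256.6]), 12), (array([334.6, 266.7]), 10), (array([364.7, 265.7]), 7), (array([340.8, 270.7]), 6), (array([349.4, 275.2]), 9), (array([358.8, 282.5]), 6)]
[(array([276.1, 182.7]), 79), (array([272.8, 237.9]), 3032), (array([229.2, 219.7]), 12)]
[-5.1621  5.4521 30.3055]
[302.4 158.9] 27 [ 0.564  -0.0979  0.2173]
[402.4 177.3] 33 [0.4109 0.1498 0.2173]
[383.  200.3] 65 [0.5221 0.1766 0.2173]
[349.8 233.8] 68 [0.674  0.203  0.2173]
[404.7 238.8] 29 [0.5863 0.3044 0.2173]
```

The plug is held over the carton's centre. I'll lower it, watching for contact on the floor at a foot height of about 5 mm.

>>> apply_moves --targets '[{"travel": [-4,4,10],"roll": 0,"jaw": 40},{"travel": [0,0,20],"roll": 0,"jaw": 40},{"travel": [0,0,25],"roll": 0,"jaw": 40},{"travel": [0,0,25],"roll": 0,"jaw": 40},{"travel": [0,0,20],"roll": 0,"jaw": 40},{"travel": [0,0,10],"roll": 0,"jaw": 40},{"travel": [0,0,4],"roll": 0,"jaw": 40},{"travel": [0,0,2],"roll": 0,"jaw": 40},{"travel": [0,0,0],"roll": 0,"jaw": 40}]'

```text
clock: 32.85
tool_pos: [0.53, 0.177, 0.1155]
orientation: [180.0, 0.0, -166.1]
force: [0.1, 0.1, -1.5]
opening: 0.0468
gripper_force: 28.1
```

>>> apply_moves --targets '[{"travel": [0,0,2],"roll": 0,"jaw": 40},{"travel": [0,0,2],"roll": 0,"jaw": 40},{"travel": [0,0,0],"roll": 0,"jaw": 40}]'

```text
clock: 33.15
tool_pos: [0.5295, 0.1769, 0.1111]
orientation: [180.0, 0.0, -166.1]
force: [-0.3, -0.5, -1.5]
opening: 0.0466
gripper_force: 28.1
```

>>> apply_moves --targets '[{"travel": [0,0,2],"roll": 0,"jaw": 40},{"travel": [0,0,2],"roll": 0,"jaw": 40},{"travel": [0,0,0],"roll": 0,"jaw": 40}]'

```text
clock: 33.45
tool_pos: [0.5294, 0.1768, 0.1066]
orientation: [-180.0, -0.0, -166.1]
force: [-0.5, -0.4, -2.5]
opening: 0.0465
gripper_force: 28.1
```

>>> apply_moves --targets '[{"travel": [0,0,2],"roll": 0,"jaw": 40},{"travel": [0,0,1],"roll": 0,"jaw": 40},{"travel": [0,0,0],"roll": 0,"jaw": 40}]'

```text
clock: 33.75
tool_pos: [0.5294, 0.1768, 0.1037]
orientation: [-180.0, -0.0, -166.1]
force: [0.3, -0.3, -2.9]
opening: 0.0464
gripper_force: 28.1
```

>>> apply_moves --targets '[{"travel": [0,0,1],"roll": 0,"jaw": 40},{"travel": [0,0,1],"roll": 0,"jaw": 40},{"travel": [0,0,0],"roll": 0,"jaw": 40}]'

```text
clock: 34.05
tool_pos: [0.5295, 0.1768, 0.1018]
orientation: [-180.0, -0.0, -166.1]
force: [-0.3, 0.7, -1.8]
opening: 0.0464
gripper_force: 28.1
```

>>> apply_moves --targets '[{"travel": [0,0,1],"roll": 0,"jaw": 40},{"travel": [0,0,1],"roll": 0,"jaw": 40},{"travel": [0,0,0],"roll": 0,"jaw": 40}]'

```text
clock: 34.35
tool_pos: [0.5295, 0.1768, 0.0998]
orientation: [-180.0, -0.0, -166.1]
force: [-0.1, -0.5, -2.0]
opening: 0.0464
gripper_force: 28.1
```

>>> apply_moves --targets '[{"travel": [0,0,1],"roll": 0,"jaw": 40},{"travel": [0,0,1],"roll": 0,"jaw": 40},{"travel": [0,0,0],"roll": 0,"jaw": 40}]'

```text
clock: 34.65
tool_pos: [0.5297, 0.1769, 0.0981]
orientation: [180.0, 0.0, -166.1]
force: [-1.3, -0.1, -0.7]
opening: 0.0467
gripper_force: 28.3
```

>>> apply_moves --targets '[{"travel": [0,0,1],"roll": 0,"jaw": 40},{"travel": [0,0,1],"roll": 0,"jaw": 40},{"travel": [0,0,0],"roll": 0,"jaw": 40}]'

```text
clock: 34.95
tool_pos: [0.5308, 0.1775, 0.0976]
orientation: [180.0, 0.2, -166.1]
force: [-1.6, 0.5, 10.6]
opening: 0.0467
gripper_force: 30.2
```

>>> apply_moves --targets '[{"travel": [0,0,1],"roll": 0,"jaw": 40},{"travel": [0,0,0],"roll": 0,"jaw": 40}]'

```text
clock: 35.15
tool_pos: [0.5313, 0.1777, 0.0974]
orientation: [180.0, 0.2, -166.0]
force: [-3.1, -0.1, 15.6]
opening: 0.0464
gripper_force: 31.2
```

The plug is on the carton floor (+15 N). I'll open and rise.

>>> apply_moves --targets '[{"travel": [0,0,-0.5],"roll": 0,"jaw": 48},{"travel": [0,0,0],"roll": 0,"jaw": 52},{"travel": [0,0,0],"roll": 0,"jaw": 60},{"travel": [0,0,0],"roll": 0,"jaw": 72},{"travel": [0,0,0],"roll": 0,"jaw": 72},{"travel": [0,0,-10],"roll": 0,"jaw": 72},{"travel": [0,0,-30],"roll": 0,"jaw": 60},{"travel": [0,0,-45],"roll": 0,"jaw": 30},{"travel": [0,0,-45],"roll": 0,"jaw": 0},{"travel": [0,0,-45],"roll": 0,"jaw": 0}]'

```text
clock: 36.15
tool_pos: [0.5293, 0.1765, 0.2731]
orientation: [-180.0, 0.0, -166.1]
force: [1.1, 0.5, -0.6]
opening: 0.0453
gripper_force: 0.0
```

```bash
python3 - <<'E'
from h import *
o=ctrl.get_obs(); print(o["tool_pos"],o["force"],o["opening"],o["clock"])
s,b=blobs("scene",(330,200,430,300),(5,170,150)); cv2.imwrite("pics/s10.png",s[:,:,::-1])
print("expect",proj("scene",[.5297,.1808,.089]),b)
for v,n in b: print(v,n,ray("scene",v,.089))
st()
P=lambda y: print(o and "")
# lip & unit now
u,a=blobs("top",(370,130,440,260)); print(a)
# black px in carton
g=(s.max(2)<60)[200:290,330:430]; ys,xs=np.nonzero(g); print(len(xs), xs.mean()+330, ys.mean()+200, xs.min()+330,xs.max()+330,ys.min()+200,ys.max()+200)
E
```

```text
[0.5293 0.1765 0.2731] [ 1.1028  0.4981 -0.603 ] 0.045321290116826236 36.15
expect [[377.4885 235.6988]] []
scene blobs [(array([262.24, 161.39]), 90), (array([302.35, 158.81]), 26), (array([356.85, 227.46]), 13)]
top blobs [(array([412.12, 240.46]), 52)]
white [(array([434.29, 233.  ]), 7), (array([387.  , 245.71]), 7)]
dots [(array([ 51.1, 178.5]), 26)]
tool unit xy from port [ 76.9 354.8] [0.5324 0.1775 0.2816] [ 3.6421  1.115  10.2837] 0.04150753347678779 36.2
[(array([397.3, 157.1]), 82), (array([412. , 240.4]), 61)]
423 381.92671394799055 253.49408983451536 368 429 242 289
```

```bash
python3 - <<'E'
from h import *
s=cv2.imread("pics/s10.png")[:,:,::-1]
h=cv2.cvtColor(np.ascontiguousarray(s),cv2.COLOR_RGB2HSV)
for y in range(206,292,3): print(y,"".join("#" if s[y,x].max()<60 else "B" if h[y,x,0]>90 and h[y,x,1]>120 else "O" if s[y,x,0]>170 and s[y,x,2]<90 else "c" if h[y,x,0]<25 and h[y,x,1]>60 else "." for x in range(325,430)))
o=ctrl.get_obs(); print(o["force"])
E
```

```text
206 BBBBBBBBBBBBBBBBBBBBBBBBBBBBBBBBBBBBBBBBBBBBBBBBBBBBBBBBBBBBBBBBBBBBBBBBBBBBBBBBBBBBBBBBBBBBBBBBBBBBBBBBB
209 BBBBBBBBBBBBBBBBBBBBBBBBBBBBBBBBBBBBBBBBBBBBBBBBBBBBBBBBBBBBBBBBBBBBBBBBBBBBBBBBBBBBBBBBBBBBBBBBBBBBBBBBB
212 BBBBBBBBBBBBBBBBBBBBBBBBBBBBBBBBBBBBBBBBBBBBBBBBBBBBBBBBBBBBBBBBBBBBBBBBBBBBBBBBBBBBBBBBBBBBBBBBBBBBBBBBB
215 BBBBBBBBBBBBBBBBBBBBBBBBBBBBBBBBBBBBBBBBBBBBBBBBBBBBBBBBBBBBBBBBBBBBBBBBBBBBBBBBBBBBBBBBBBBBBBBBBBBBBBBBB
218 BBBBBBBBBBBBBBBBBBBBBBBBBBBBBBBBBBBBBBBBBBBBBB....BBBBBBBBBBBBBBBBBBBBBBBBBBBBBBBBBBBBBBBBBBBBBBBBBBBBBBB
221 BBBBBBBBBBBBBBBBBBBBBBBBBBBBBBBBBBBB...cccccccccccccc..BBBBBBBBBBBBBBBBBBBBBBBBBBBBBBBBBBBBBBBBBBBBBBBBBB
224 BBBBBBBBBBBBBBBBBBBBBBBBBBBBBBBB..cccccccccccccccccccccccc..BBBBBBBBBBBBBBBBBBBBBBBBBBBBBBBBBBBBBBBBBBBBB
227 BBBBBBBBBBBBBBBBBBBBBBBBBBBBB.cccccccccccccccccccccccccccccccccc..BBBBBBBBBBBBBBBBBBBBBBBBBBBBBBBBBBBBBBB
230 BBBBBBBBBBBBBBBBBBBBBBBBBB.cccccccccccccccccccccccccccccccccccccccccc..BBBBBBBBBBBBBBBBBBBBBBBBBBBBBBBBBB
233 BBBBBBBBBBBBBBBBBBBBBB..cccccccccccccccccccccccccccccccccccccccccccccccccc..BBBBBBBBBBBBBBBBBBBBBBBBBBBBB

[... 1415 characters left out ...]
BBBBBBBBBBBBBB
275 BBBBBBBBBBBBBBBBB..ccccccccccccccccccccccccccccccccccccccccccccccccccccccccccccccc.BBBBBBBBBBBBBBBBBBBBBB
278 BBBBBBBBBBBBBBBBBBBBBB..cccccccccccccccccccccccccccccccccccccccccccccccccccccc..BBBBBBBBBBBBBBBBBBBBBBBBB
281 BBBBBBBBBBBBBBBBBBBBBBBBBBB.ccccccccccccccccccccccccccc..ccccccccccccccccccc.BBBBBBBBBBBBBBBBBBBBBBBBBBBB
284 BBBBBBBBBBBBBBBBBBBBBBBBBBBBBBB..ccccccccccccccccccccc.....cccccccccccccc..BBBBBBBBBBBBBBBBBBBBBBBBBBBBBB
287 BBBBBBBBBBBBBBBBBBBBBBBBBBBBBBBBBBB..cccccccccccc.cccc..BBBB.cccccccccc.BBBBBBBBBBBBBBBBBBBBBBBBBBBBBBBB#
290 BBBBBBBBBBBBBBBBBBBBBBBBBBBBBBBBBBBBBBBB..ccccc.BBBBBBBBBBBBBB.ccccc.BBBBBBBBBBBBBBBBBBBBBBBBBBBBBBBBBB##
[-0.7637  0.2681 -0.5904]
```

The plug lies inside the carton. Next, re-measure the unit and the open lip for shutting the cover.

```bash
python3 - <<'E'
from h import *
r=lambda p,z=.0755:ray("top",p,z)
a0,b0,a1,b1=map(r,[(433,234.29),(386,247),(434.29,233),(387,245.71)])
print("shift",(a1-a0)*1000,(b1-b0)*1000); f=lambda a,b:np.degrees(np.arctan2(*(b-a)[[0,1]]*[-1,1])); print("yaw",f(a0,b0),f(a1,b1))
t0,t1=r((411.2,241.74),.1025),r((412.12,240.46),.1025); print("tab",t1,(t1-t0)*1000)
L,e=tri((397.3,157.1),(262.24,161.39)); print("lip",L,e)
c=np.array([.5343,-.1913])+((a1-a0)+(b1-b0)+(t1-t0))[:2]/3; print("unit c",c, "lip exp",U(.085+.034,0,.216,c=c))
d=(L[:2]-c); a=np.radians(14); print("lip in unit",d@[np.cos(a),np.sin(a)],d@[-np.sin(a),np.cos(a)])
o=ctrl.get_obs(); print(o["tool_pos"],o["opening"],o["joint_pos"])
print("to behind lip, high", to(U(.15,0,.30,c=c)))
E
```

```text
shift [ 3.3924 -3.6779  0.    ] [ 3.3864 -2.8344  0.    ]
yaw 13.66152841186578 13.5778157584912
tab [ 0.4599 -0.2104  0.1025] [ 3.3072 -2.5989  0.    ]
lip [ 0.6575 -0.1661  0.217 ] 0.1068489082541646
unit c [ 0.5377 -0.1943] lip exp [ 0.6531 -0.1655  0.216 ]
lip in unit 0.12307954980710294 -0.001549042064291271
[0.5298 0.1771 0.2724] 0.029499804338046862 [  38.5572    8.6344  -12.2276   -0.0063  -68.9451 -114.6687]
to behind lip, high [ -68.5294 -362.1151  -27.9095]
```

The unit is at c = (0.5377, -0.1943), and the lip sits where expected. I'll work out the shutting path for the closed fingers' front-bottom corner.

```bash
cat >> h.py <<'E'
CU=(.5377,-.1943)
E
python3 - <<'E'
from h import *
print("start", to(U(.145,-.001,.2724,c=CU)))
px,pz=142,235.
for al,r in [(91,140),(84,140),(77,141),(70,142),(63,143),(56,145),(49,146),(42,147),(35,148),(28,149),(21,150),(14,151),(10,151),(6,151),(3,151),(0,151)]:
    a=np.radians(al); x=85-r*np.cos(a)+34*np.sin(a)+9.5; z=75+r*np.sin(a)+34*np.cos(a)+22
    print(al,"tcp unit x,z %.1f %.1f"%(x,z),"  d tool x,z %.1f %.1f"%(px-x,pz-z)); px,pz=x,z
E
```

```text
start [ -63.494  -363.1395   -0.3261]
91 tcp unit x,z 130.9 236.4   d tool x,z 11.1 -1.4
84 tcp unit x,z 113.7 239.8   d tool x,z 17.3 -3.4
77 tcp unit x,z 95.9 242.0   d tool x,z 17.8 -2.2
70 tcp unit x,z 77.9 242.1   d tool x,z 18.0 -0.0
63 tcp unit x,z 59.9 239.8   d tool x,z 18.0 2.2
56 tcp unit x,z 41.6 236.2   d tool x,z 18.3 3.6
49 tcp unit x,z 24.4 229.5   d tool x,z 17.2 6.7
42 tcp unit x,z 8.0 220.6   d tool x,z 16.4 8.9
35 tcp unit x,z -7.2 209.7   d tool x,z 15.2 10.9
28 tcp unit x,z -21.1 197.0   d tool x,z 13.9 12.8
21 tcp unit x,z -33.4 182.5   d tool x,z 12.3 14.5
14 tcp unit x,z -43.8 166.5   d tool x,z 10.4 16.0
10 tcp unit x,z -48.3 156.7   d tool x,z 4.5 9.8
6 tcp unit x,z -52.1 146.6   d tool x,z 3.8 10.1
3 tcp unit x,z -54.5 138.9   d tool x,z 2.4 7.7
0 tcp unit x,z -56.5 131.0   d tool x,z 2.0 7.9
```

>>> apply_moves --targets '[{"travel": [-4,-20,-5],"roll": 0,"jaw": 0},{"travel": [-7,-40,-5],"roll": 0,"jaw": 0},{"travel": [-7,-43,0],"roll": 0,"jaw": 0},{"travel": [-7,-43,0],"roll": 0,"jaw": 0},{"travel": [-7,-43,0],"roll": 0,"jaw": 0},{"travel": [-7,-43,0],"roll": 0,"jaw": 0},{"travel": [-7,-43,0],"roll": 0,"jaw": 0},{"travel": [-7,-43,0],"roll": 0,"jaw": 0},{"travel": [-7,-30,0],"roll": 0,"jaw": 0},{"travel": [-3.5,-15,0],"roll": 0,"jaw": 0}]'

```text
clock: 37.35
tool_pos: [0.6783, -0.1629, 0.2781]
orientation: [180.0, -0.2, -166.2]
force: [-0.4, 0.7, -0.2]
opening: 0.0002
gripper_force: 0.0
```

>>> apply_moves --targets '[{"travel": [0,0,0],"roll": 0,"jaw": 0}]'

```text
clock: 37.45
tool_pos: [0.6782, -0.162, 0.2782]
orientation: [180.0, -0.2, -166.2]
force: [-0.0, 0.1, 0.2]
opening: 0.0006
gripper_force: 0.0
```

```bash
python3 - <<'E'
from h import *
o=ctrl.get_obs(); print(o["tool_pos"],o["opening"],o["clock"],o["orientation"]); print(to(U(.145,-.001,.237,c=CU)))
E
```

```text
[ 0.6782 -0.162   0.2782] 0.0006367554149082285 37.45 [ 179.9537   -0.1934 -166.247 ]
[-1.0219  1.6269 41.1957]
```

>>> apply_moves --targets '[{"travel": [-1,1.5,20],"roll": 0,"jaw": 0},{"travel": [0,0,15],"roll": 0,"jaw": 0},{"travel": [0,0,6],"roll": 0,"jaw": 0},{"travel": [0,0,0],"roll": 0,"jaw": 0}]'

```text
clock: 37.85
tool_pos: [0.6782, -0.1578, 0.2382]
orientation: [180.0, -0.1, -166.1]
force: [-0.4, -0.9, 0.4]
opening: 0.0004
gripper_force: 0.0
```

>>> apply_moves --targets '[{"travel": [8,0,0],"roll": 0,"jaw": 0},{"travel": [6,0,0.5],"roll": 0,"jaw": 0},{"travel": [9,0,-1.5],"roll": 0,"jaw": 0},{"travel": [8.5,0,-1.5],"roll": 0,"jaw": 0},{"travel": [9,0,-1],"roll": 0,"jaw": 0},{"travel": [9,0,-1],"roll": 0,"jaw": 0}]'

```text
clock: 38.45
tool_pos: [0.6301, -0.1707, 0.2443]
orientation: [-180.0, 0.0, -166.1]
force: [0.9, 0.9, -1.2]
opening: 0.0004
gripper_force: 0.4
```

```bash
python3 - <<'E'
from h import *
o=ctrl.get_obs(); d=o["tool_pos"][:2]-np.array(CU); print("unit",d@nx[:2],d@ny[:2],o["tool_pos"][2],o["force"])
s,b=blobs("scene",(230,110,360,230)); print(b)
E
```

```text
unit 0.09531480769606632 0.000521145562241442 0.2443456731580502 [ 0.8556  0.8656 -1.1793]
[(array([278.3, 127.9]), 10), (array([257.5, 130.5]), 13), (array([275.5, 156.3]), 31), (array([302.4, 159. ]), 28), (array([356.3, 227.3]), 7)]
```

The lip has moved with the finger, as planned. I'll continue along the arc.

>>> apply_moves --targets '[{"travel": [9,0,1],"roll": 0,"jaw": 0},{"travel": [9,0,1],"roll": 0,"jaw": 0},{"travel": [9,0,1],"roll": 0,"jaw": 0},{"travel": [9,0,1.5],"roll": 0,"jaw": 0},{"travel": [9,0,1.8],"roll": 0,"jaw": 0},{"travel": [9,0,2],"roll": 0,"jaw": 0},{"travel": [8.5,0,3.3],"roll": 0,"jaw": 0},{"travel": [8.5,0,3.4],"roll": 0,"jaw": 0},{"travel": [8,0,4.4],"roll": 0,"jaw": 0},{"travel": [8,0,4.5],"roll": 0,"jaw": 0}]'

```text
clock: 39.5
tool_pos: [0.5458, -0.1915, 0.2197]
orientation: [180.0, -0.0, -166.1]
force: [1.5, 0.3, 0.1]
opening: 0.0004
gripper_force: 0.4
```

```bash
python3 - <<'E'
from h import *
o=ctrl.get_obs(); d=o["tool_pos"][:2]-np.array(CU); print("unit",d@nx[:2],d@ny[:2],o["tool_pos"][2],o["force"])
s,b=blobs("scene",(230,110,360,230)); t,a=blobs("top",(360,130,440,260));print(b,a)
for al in (35,42,49,60,77):
  q=np.radians(al); print(al,proj("scene",U(.085-.141*np.cos(q)+.034*np.sin(q),0,.075+.141*np.sin(q)+.034*np.cos(q),c=CU)))
E
```

```text
unit 0.008559715456374673 0.0007701389630104806 0.21965502698530928 [1.4771 0.2817 0.0512]
[(array([296.4, 121.1]), 10), (array([276.9, 123.5]), 13), (array([292.7, 149.1]), 22), (array([302.7, 158.3]), 16), (array([356.6, 227.2]), 10)] [(array([398.5, 207. ]), 10), (array([412. , 240.4]), 61)]
35 [[290.2738 147.7913]]
42 [[287.5186 147.1863]]
49 [[284.4843 147.2449]]
60 [[279.2528 148.7227]]
77 [[270.4737 154.3376]]
```

>>> apply_moves --targets '[{"travel": [7.5,0,5],"roll": 0,"jaw": 0},{"travel": [7.5,0,5.5],"roll": 0,"jaw": 0},{"travel": [7,0,6.2],"roll": 0,"jaw": 0},{"travel": [7,0,6.5],"roll": 0,"jaw": 0},{"travel": [6,0,7.2],"roll": 0,"jaw": 0},{"travel": [6,0,7.2],"roll": 0,"jaw": 0},{"travel": [5.2,0,8],"roll": 0,"jaw": 0},{"travel": [5.2,0,8],"roll": 0,"jaw": 0}]'

```text
clock: 40.4
tool_pos: [0.4961, -0.2038, 0.1658]
orientation: [-180.0, -0.0, -166.1]
force: [0.5, 0.0, 0.7]
opening: 0.0003
gripper_force: 0.4
```

>>> apply_moves --targets '[{"travel": [2.5,0,5],"roll": 0,"jaw": 0},{"travel": [2,0,5],"roll": 0,"jaw": 0},{"travel": [2,0,5],"roll": 0,"jaw": 0},{"travel": [2,0,5],"roll": 0,"jaw": 0},{"travel": [0,0,0],"roll": 0,"jaw": 0}]'

```text
clock: 40.9
tool_pos: [0.4885, -0.2058, 0.1468]
orientation: [-180.0, 0.0, -166.1]
force: [-0.3, -0.4, 2.6]
opening: 0.0002
gripper_force: 1.0
```

```bash
python3 - <<'E'
from h import *
o=ctrl.get_obs(); d=o["tool_pos"][:2]-np.array(CU); print("unit",d@nx[:2],d@ny[:2],o["tool_pos"][2],o["force"],o["clock"])
s,b=blobs("scene",(230,110,360,230)); t,a=blobs("top",(360,130,440,260));print(b,a)
E
```

```text
unit -0.050513013026757037 0.0007023964531010403 0.14675603296194795 [-0.3376 -0.3772  2.5958] 40.9
[(array([308.1, 132.4]), 7), (array([356.9, 226.9]), 11)] [(array([401.3, 233.1]), 16)]
```

Contact continues at 2.6 N. Now the final press to the click.

>>> apply_moves --targets '[{"travel": [1.5,0,4],"roll": 0,"jaw": 0},{"travel": [1,0,4],"roll": 0,"jaw": 0},{"travel": [1,0,3],"roll": 0,"jaw": 0},{"travel": [0,0,0],"roll": 0,"jaw": 0}]'

```text
clock: 41.4
tool_pos: [0.4844, -0.2065, 0.1348]
orientation: [180.0, -0.0, -166.1]
force: [1.0, 0.1, -0.7]
opening: 0.0004
gripper_force: 0.0
```

>>> apply_moves --targets '[{"travel": [1,0,2],"roll": 0,"jaw": 0},{"travel": [0,0,2],"roll": 0,"jaw": 0},{"travel": [0,0,0],"roll": 0,"jaw": 0}]'

```text
clock: 41.7
tool_pos: [0.4835, -0.2069, 0.1312]
orientation: [180.0, -0.1, -166.1]
force: [-1.4, 0.6, 3.8]
opening: 0.0004
gripper_force: 1.7
```

>>> apply_moves --targets '[{"travel": [0,0,1],"roll": 0,"jaw": 0},{"travel": [0,0,1],"roll": 0,"jaw": 0},{"travel": [0,0,0],"roll": 0,"jaw": 0}]'

```text
clock: 42.0
tool_pos: [0.4833, -0.207, 0.1298]
orientation: [180.0, -0.1, -166.1]
force: [-4.9, 0.8, 8.8]
opening: 0.0003
gripper_force: 4.5
```

>>> apply_moves --targets '[{"travel": [0,0,1.5],"roll": 0,"jaw": 0},{"travel": [0,0,0],"roll": 0,"jaw": 0},{"travel": [0,0,0],"roll": 0,"jaw": 0}]'

```text
clock: 42.3
tool_pos: [0.4831, -0.207, 0.1288]
orientation: [-180.0, -0.1, -166.1]
force: [-6.4, 1.3, 13.1]
opening: 0.0005
gripper_force: 6.4
```

>>> apply_moves --targets '[{"travel": [0,0,-5],"roll": 0,"jaw": 0},{"travel": [0,0,-20],"roll": 0,"jaw": 0},{"travel": [0,0,-40],"roll": 0,"jaw": 0},{"travel": [0,0,-40],"roll": 0,"jaw": 0},{"travel": [0,-40,-20],"roll": 0,"jaw": 0},{"travel": [0,-45,0],"roll": 0,"jaw": 0},{"travel": [0,-45,0],"roll": 0,"jaw": 0},{"travel": [0,0,0],"roll": 0,"jaw": 0}]'

```text
clock: 43.1
tool_pos: [0.5159, -0.3369, 0.2517]
orientation: [-180.0, -0.1, -166.3]
force: [-0.5, 0.4, -0.6]
opening: 0.0002
gripper_force: 0.0
```

```bash
python3 - <<'E'
from h import *
o=ctrl.get_obs(); print(o["tool_pos"],o["force"],o["clock"])
s,b=blobs("scene",(230,110,360,230)); t,a=blobs("top",(360,130,440,260));print(b,a)
cv2.imwrite("pics/end_s.png",s[:,:,::-1]); cv2.imwrite("pics/end_t.png",t[:,:,::-1])
P=U(-.056,0,.109,c=CU); print("lip shut exp",proj("scene",P),proj("top",P), "tab",proj("scene",U(-.08,0,.1025,c=CU)),proj("top",U(-.08,0,.1025,c=CU)))
s0=cv2.imread("pics/scene0.png"); d=np.abs(s0.astype(int)-s[:,:,::-1]).max(2)
for n,r in {"profile":(262,235,320,296),"foot":(412,272,452,322),"marker":(240,150,284,176)}.items():
    x0,y0,x1,y1=r; print(n,(d[y0:y1,x0:x1]>60).mean())
E
```

```text
[ 0.5159 -0.3369  0.2517] [-0.4521  0.4107 -0.5565] 43.1
[(array([358. , 226.6]), 7)] []
lip shut exp [[298.9302 159.4572]] [[411.0762 231.3483]] tab [[303.1272 157.2894]] [[413.3687 240.3773]]
profile 0.0
foot 0.0
marker 0.04020979020979021
```

>>> apply_moves --targets '[{"travel": [0,40,-15],"roll": 0,"jaw": 0},{"travel": [0,45,-15],"roll": 0,"jaw": 0},{"travel": [0,48,0],"roll": 0,"jaw": 0},{"travel": [0,48,0],"roll": 0,"jaw": 0},{"travel": [0,48,0],"roll": 0,"jaw": 0},{"travel": [0,48,0],"roll": 0,"jaw": 0},{"travel": [0,48,0],"roll": 0,"jaw": 0},{"travel": [0,48,0],"roll": 0,"jaw": 0},{"travel": [0,20,0],"roll": 0,"jaw": 0},{"travel": [0,0,0],"roll": 0,"jaw": 0}]'

```text
clock: 44.2
tool_pos: [0.4196, 0.0512, 0.2833]
orientation: [179.9, 0.1, -165.8]
force: [-0.1, -0.4, 0.9]
opening: 0.0003
gripper_force: 0.0
```

```bash
python3 - <<'E'
from h import *
o=ctrl.get_obs(); print(o["tool_pos"],o["clock"])
s,b=blobs("scene",(230,110,360,230)); t,a=blobs("top",(360,130,440,260),(8,180,150));print(b,a)
cv2.imwrite("pics/end_s.png",s[:,:,::-1]); cv2.imwrite("pics/end_t.png",t[:,:,::-1])
for y in range(222,252,2): print(y,"".join("O" if t[y,x,0]>170 and t[y,x,2]<90 else "#" if t[y,x].max()<60 else "." for x in range(385,440)))
s0=cv2.imread("pics/scene0.png"); d=np.abs(s0.astype(int)-s[:,:,::-1]).max(2)
for n,r in {"profile":(262,235,320,296),"foot":(412,272,452,322),"marker":(240,150,284,176)}.items():
    x0,y0,x1,y1=r; print(n,(d[y0:y1,x0:x1]>60).mean())
g=(s.max(2)<60)[235:270,360:405].sum(); print("plug dark px",g)
E
```

```text
[0.4196 0.0512 0.2833] 44.2
[(array([356.9, 227.1]), 10)] [(array([410.4, 231.1]), 175), (array([412.1, 240.5]), 52)]
222 .......................................................
224 .......................................................
226 ..............................OOOOOO...................
228 ......................OOOOOOOOOOOOOOO..................
230 ..............OOOOOOOOOOOOOOOOOOOOOOO..................
232 ..............OOOOOOOOOOOOOOOOOOOOOOOO.................
234 ...............OOOOOOOOOOOOOOOO........................
236 ................OOOOOOOOO..............................
238 ..........................OOOOOO.......................
240 .......................OOOOOOOOOO......................
242 ........................OOOOOOOO.......................
244 ........................O..............................
246 .......................................................
248 .......................................................
250 .......................................................
profile 0.14160542679479932
foot 0.0
marker 0.020104895104895104
plug dark px 413
```

The cover is shut and has stayed shut since I backed away: the lip is at (410.4,231.1), against an expected (411.1,231.3). The plug is in the carton and the bystanders are unmoved. Handing in.

```bash
python3 -c "
from plant import ctrl
print(ctrl.close_job())"
```

```text
the job is handed in; nothing more can be done
None
```

I handed the job in at about 44 s with the plug in the carton and the cover shut; the judge gave no verdict. Early in the grip the wrist force briefly equalled the unit's weight, so the unit may have lifted by up to about 1.5 mm. It also slid about 5 mm in all, and after I set the plug down and let go it ended up lying on its side on the carton floor.

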